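File a reference-sample card in the lever arch file

TASK

File the sample card with the square case in the open lever arch file: lift the lever so that the rings spring open, thread the card's two holes down over both posts and lay it gently flat on the sheets, then press the lever fully down so that the rings shut over it. Work the rings by the lever only and by feel, never pushing hard on the card, the posts or the lever, and leave the other things where they are.

Things in the scene. Friction and masses are not known exactly. Their poses are not given: they have to be found in the camera images.
- file: An A5 two-hole lever arch file, open flat, fixed. Origin on the bench midway between its posts; x along the post line, sheets to -y, lever, spine and front cover to +y. 3 mm boards from y -150 to 441 mm, x +-115. Sheets (x +-105, y -136 to 10 mm) make a pile whose top is 8 to 30 mm above the bench, not measured: feel for it. It gives about 1 mm per 6 N. Never press the card on it with more than 12 N, or on the posts with more than 18 N.
- post_near (a point): Tip of the fixed straight steel post at x -40 mm in the file's frame, 46 mm above the bench. Post 5 mm in diameter; its last 5 mm narrows to a 1.8 mm tip.
- post_far (a point): Tip of the other post, at x +40 mm in the file's frame, else the same. The posts are 80 mm apart.
- lever_pin (a point): Middle of the lever's hinge pin (along file x), fixed in the file 24 mm to +y of the post line, 18 mm above the bench. The lever ends in a black finger tab centred 70 mm from the pin: 20 mm wide (file x), 19 long, 8 thick, with a 14 mm wide ridge 2.5 mm proud on top; 5 mm of air or more under it, both sides free to pinch. Its steel arm is 13 mm wide.
- lever (a joint): Lever angle at the pin, rad: 0 = fully down (stop), 1.15 = up. At 0 the arm leaves the pin to file +y, 0.15 rad above level; from 20 mm on it is bent by use, up or down by up to 0.16 rad, so the tab is 20 to 37 mm high at 0: not measured, feel for it. Spring: 3 N at the tab lifts it; above 0.06 it springs up, below it pulls home. Pressing takes 2 to 10 N; more than 20 N bends it.
- rings (a joint): Angle of the two 5 mm steel arches, rad, moved by the lever (do not push them themselves): 0 = their ends sit on the posts' tips, 0.65 = swung up and back to file +y, lever up. They stand at file x -40 and +40; open, they reach from y 31 to 73 mm and up to 76 mm above the bench.
- card_case (a point): Centre, half-way up, of the square white case (50 mm in card x, 40 in card y, 18 high) on the card to file. Grey stiff plate under it: 110 (x) x 93 (y) x 3 mm, this point 12 mm above its underside. The line of holes lies 53 mm to card +y of this point, 10 mm from that edge; filed, card axes match the file's. About 80 g.
- card_hole_near (a point): Centre of the card's hole at card x -40 mm, mid thickness; 7.5 mm round hole. Goes on post_near.
- card_hole_far (a point): Centre of the card's other hole, at card x +40 mm; 7.5 mm round hole. Goes on post_far.
- card_round: The other sample card, same plate but a round white case (48 mm across, 18 high): not wanted, leave it. Origin under the plate's centre. Each of the two card places can hold either card.
- pen: Grey pen, 130 x 13 mm, lying on the file's front cover (leave alone). Origin under its middle.
- spatula: Steel lab spatula, 150 x 9 x 3 mm, lying on the front cover (leave alone). Origin under its middle.
- punch: Two-hole desk punch, 115 x 75 x 55 mm, at the back (leave alone). Origin under its middle.
- die: Steel pellet die, 60 mm across, 75 mm high, on the right (leave alone). Origin under its middle.
- solvent: Amber bottle, 68 mm across, 165 mm high, at the back right (leave alone). Origin under its middle.
- mortar: White mortar bowl, 84 mm across, 50 mm high, on the right (leave alone). Origin under its middle.
Things that resemble listed ones, but are neither listed nor needed, are in the scene too. Leave any brown look-alike of the part that bears card_case alone.

How it is judged:
By the outcome, as a careful person would: the job done as asked, in the order asked, and still so for the second after the job is handed in, with the robot touching nothing.
It also fails if it takes over 72 s, if anything falls off the work surface, if the arm or the gripper's body presses on something with over 40 N, if the wrist force passes 120 N, or if a joint passes its speed limit or range.

ROBOT

A 6-joint arm with a two-finger parallel gripper is mounted at the origin on the work surface. World frame = base frame: x ahead of the robot, y to its left, z up, the work surface at z = 0. Lengths are in m, angles in degrees, forces in N, time in s.
With the tool pointing down it reaches from about 0.35 to 0.975 m from the base axis. Payload 17.4 kg.
Tool frame: the origin (TCP) lies midway between the tips of the shut fingers; the grasp point (between the pads) lies 19 mm behind it (pinch_z is the distance from the TCP to the grasp point, in m); z points along the fingers, y is the direction in which the jaws open and shut (so a half turn about z gives the same grasp; the last joint's range is limited). The gripper opens to 85 mm and grips with 20 to 120 N. Pads are 22 mm wide; open, the fingers measure 114 mm over their backs; the gripper's body (76 mm by 85 mm) begins 54 mm behind the grasp point. The pads swing forward as they close: fully open they stand 13 mm farther back than shut.
Start: joints at [-78.369, 6.646, 82.598, -0, 90.757, -2.166], TCP at [0.161, -0.656, 0.231] pointing down, gripper open.
Joint ranges: [-162.19, 162.19], [-47.58, 125.68], [4.15, 143.07], [-65.23, 245.23], [0.69, 171.88], [-170.13, 170.13]. Speed limits (degrees/s): [108.29, 108.29, 127.2, 180, 180, 180].

INTERFACE

Orientations are given as a 3x3 rotation matrix whose columns are the frame's x, y, z axes.
In Python, from plant import * gives the robot as it stands.
- The arm moves only by the tool play_rows, never from a script. Its argument "steps" is a list of rows, each an object with "linear": the shift along the tool's x, y, z in cm, a list of three; "angular": the turn, a rotation vector about the tool's x, y, z in rad, a list of three; "claw": the finger opening in cm, from 0 to 8.54. In form: [{"linear": [tx, ty, tz], "angular": [ax, ay, az], "claw": claw}, ...]. A call has exactly 10 rows; each row is the pose to reach, as a shift and turn from the pose commanded when the call began, along the tool's axes at that moment; what a row does not reach only later rows make up. A row lasts 1/8 s, in which the tool goes at most 62.5 mm and 10.7 degrees, less where a joint would pass 70% of its speed; a pose out of reach is approached as far as the arm can. A call with a gripper value outside its range is refused whole. The fingers move at their own pace and stop on an object; "grip_force" is the grip in N (left out, the last holds). Time passes only in rows, so rows that repeat a pose let the fingers close, or fill a call up. It gives the time, the measured TCP pose, the force and the opening at its end, in the units of the state.
- read_state(): the state, without advancing time (a new reading comes with each control period).
- grab_frame(name): name is "side" or "top" or "wrist"; returns a dict with "color" (480x640x3 uint8, red, green, blue), "intrinsics" (3x3 intrinsics, pixels), "camera_from_world" (4x4, takes a point from world to camera coordinates); the wrist camera has in their place "tool_from_camera" (4x4, takes a point from camera to tool coordinates, whose origin is the TCP and whose axes are the flange's). Camera axes: x right, y down, z forward; pixel columns grow to the right and rows downward; lengths in m; the calibration is good to about 2 mm. A picture is of the moment at which its call begins: read the wrist's pose just before it. There is no depth.
- hand_in(): hands the job in, once; it reports no verdict.
Trained networks look in a picture, given as the dict that the camera call returned (one of the last four; its "shot" number tells which), for a name from the list of things; names that differ only in an ending like _2 or _b are one class to them, and where a whole thing is asked for, a point or a joint stands for the part that bears it (a point fixed in the world has none). Each returns a list of dicts, best first, with "conf" (0 to 1); they miss things now and then, are a little off and sometimes report something else, mostly with a low value. They report only what shows in the picture. A call takes as long as a camera call. They do not tell look-alikes from the thing itself.
- find_in(picture, thing): "extent" ([left, top, width, height] in pixels, round what is visible of it).
- outline_of(picture, thing): "pixels" (480x640 bool, what is visible of it) and "extent" ([left, top, width, height] in pixels, round what is visible of it).
The state is a dict: "t": time; "joint_positions": joint angles; "dq": joint speeds; "tau": joint torques, N m; "tool_pos": TCP position; "orientation": TCP orientation; "ft_force": force on the tool from outside, world axes, zero at the start; "wrist_torque": the same for the moment, N m; "width": opening from 0.0 (shut) to 1.0 (fully open).
Only numpy, scipy, OpenCV 4.12 (cv2) and the standard library are available. Lean on these libraries where they do the work, as an engineer would, in place of code of your own. Each camera call takes 0.05 s, during which the arm holds its last target.

## Working session

There is one attempt and no reset: what is moved stays moved. The work goes in short steps, Python scripts to look and compute and a tool call to move; the robot and the scene stay as the last step left them, time stands still between calls to the robot, and variables do not carry over. Pictures are saved under pics/ and viewed, and the job is handed in when it is done.

Besides the shell and the picture viewer there is one more tool, called after "Emit:" as a command line: name --argument value ..., lists and objects as JSON in quotes. play_rows: Moves the arm, as the interface text tells. Its arguments: {"type":"object","properties":{"steps":{"type":"array","items":{"type":"object","properties":{"linear":{"type":"array","items":{"type":"number"}},"angular":{"type":"array","items":{"type":"number"}},"claw":{"type":"number"}}}},"grip_force":{"type":"number"}},"required":["steps"]}

```bash
ls; mkdir -p pics; python3 - <<'E'
from plant import *
import cv2
s=read_state();print(s)
for n in ['side','top','wrist']:
    f=grab_frame(n);cv2.imwrite(f'pics/a_{n}.png',f['color'][:,:,::-1])
    print(n,f['intrinsics'],f.get('camera_from_world'),f.get('tool_from_camera'))
E
```

```text
pics
{'t': 0.0, 'joint_positions': array([-7.83695979e+01,  6.67597544e+00,  8.26364183e+01, -5.32717809e-04,
        9.07573977e+01, -2.16624917e+00]), 'dq': array([-0.06044285, -0.05761284,  0.06794181, -0.03406951,  0.06034462,
       -0.1154503 ]), 'tau': array([ 5.71212993e-03, -7.31989360e+01, -6.32494211e+01,  3.05342746e-04,
        6.27150148e-03, -4.92576476e-05]), 'tool_pos': array([ 0.16091543, -0.65533632,  0.23053311]), 'orientation': array([[ 9.71148252e-01,  2.38476429e-01, -2.54670275e-04],
       [ 2.38476562e-01, -9.71147523e-01,  1.19120733e-03],
       [ 3.67524629e-05, -1.21757181e-03, -9.99999258e-01]]), 'ft_force': array([-0.12251691, -0.50691503,  0.72274795]), 'wrist_torque': array([0.03600775, 0.00668519, 0.02286178]), 'width': 0.9989179203230585}
side [[454.29763536   0.         313.01699969]
 [  0.         454.29763536 234.35979465]
 [  0.           0.           1.        ]] [[-0.92112747 -0.38904172  0.01306584  0.43717982]
 [-0.31777602  0.73215937 -0.6024625   0.2421878 ]
 [ 0.22481677 -0.55909677 -0.79804024  1.02883709]
 [ 0.          0.          0.          1.        ]] None
top [[506.76937408   0.         327.25681401]
 [  0.         506.76937408 238.08315722]
 [  0.           0.           1.        ]] [[-0.0177728  -0.99967358 -0.01835356 -0.06555056]
 [-0.99775573  0.01891795 -0.06423091  0.50956655]
 [ 0.06455716  0.01717081 -0.99776627  1.55903967]
 [ 0.          0.          0.          1.        ]] None
wrist [[428.15558615   0.         319.82793663]
 [  0.         428.15558615 241.59741371]
 [  0.           0.           1.        ]] None [[-1.31878980e-04 -9.48703494e-01 -3.16167144e-01  8.10707056e-02]
 [ 9.99999923e-01 -2.41662076e-04  3.08022793e-04  2.56239515e-04]
 [-3.68627908e-04 -3.16167079e-01  9.48703453e-01 -1.41736640e-01]
 [ 0.00000000e+00  0.00000000e+00  0.00000000e+00  1.00000000e+00]]
```

View pics/a_top.png

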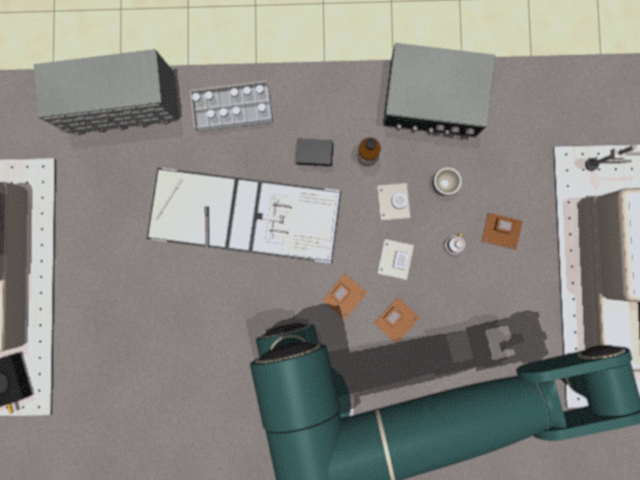

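View pics/a_side.png

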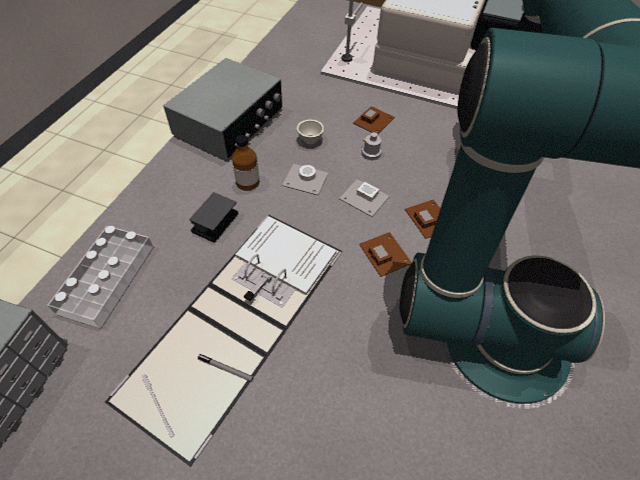

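View pics/a_wrist.png

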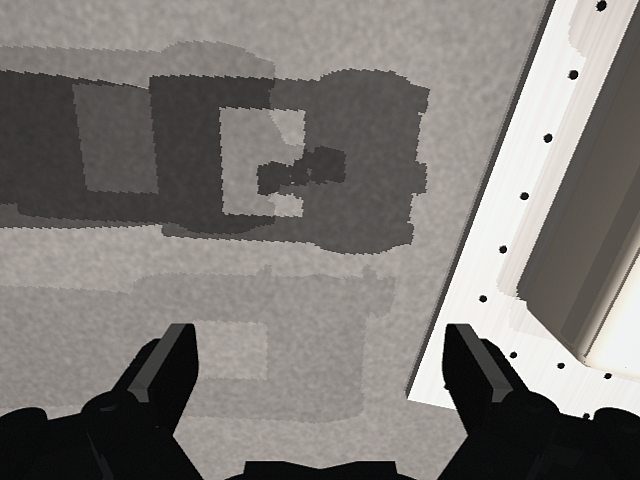

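Candidates for the wanted card, in the top image: white plate with a squarish case (398,259), white plate with a round case (397,202), and brown look-alikes at (345,296), (397,319) and (502,230). By the description I choose (398,259), and I'll check it in a close crop.

```bash
cat > h.py <<'E'
from plant import *
import cv2, numpy as np
def ray(f,uv,st=None):
    K=f['intrinsics'];uv=np.array(uv,float)
    d=np.linalg.solve(K,np.array([uv[0],uv[1],1.]))
    if 'camera_from_world' in f:
        T=np.linalg.inv(f['camera_from_world'])
    else:
        W=np.eye(4);W[:3,:3]=st['orientation'];W[:3,3]=st['tool_pos'];T=W@f['tool_from_camera']
    return T[:3,3],T[:3,:3]@d
def onz(f,uv,z,st=None):
    o,d=ray(f,uv,st);return o+d*(z-o[2])/d[2]
def proj(f,p,st=None):
    if 'camera_from_world' in f: T=f['camera_from_world']
    else:
        W=np.eye(4);W[:3,:3]=st['orientation'];W[:3,3]=st['tool_pos'];T=np.linalg.inv(W@f['tool_from_camera'])
    q=f['intrinsics']@(T[:3,:3]@np.array(p)+T[:3,3]);return q[:2]/q[2]
def meet(a,b):
    (o1,d1),(o2,d2)=a,b
    A=np.stack([d1,-d2],1);s=np.linalg.lstsq(A,o2-o1,rcond=None)[0]
    p,q=o1+s[0]*d1,o2+s[1]*d2;return (p+q)/2,np.linalg.norm(p-q)
E
python3 - <<'E'
from h import *
fs={n:grab_frame(n) for n in ['side','top']}
for n,f in fs.items():
    for th in ['file','card_case','card_round','post_near','post_far','lever_pin','lever','rings','card_hole_near','card_hole_far']:
        r=find_in(f,th)
        print(n,th,[(round(q['conf'],2),np.round(q['extent'],1).tolist(),np.round(onz(f,[q['extent'][0]+q['extent'][2]/2,q['extent'][1]+q['extent'][3]/2],0.01)[:2],3).tolist()) for q in r[:4]])
c=fs['top']['color'][160:300,140:430,::-1]
cv2.imwrite('pics/b_top.png',cv2.resize(c,None,fx=2.75,fy=2.75,interpolation=cv2.INTER_CUBIC))
c=fs['side']['color'][150:320,200:400,::-1]
cv2.imwrite('pics/b_side.png',cv2.resize(c,None,fx=3.5,fy=3.5,interpolation=cv2.INTER_CUBIC))
E
```

```text
side file [(0.9, [108.0, 216.8, 230.2, 246.8], [0.585, 0.253])]
side card_case [(0.86, [341.6, 180.8, 50.4, 35.0], [0.427, -0.275]), (0.84, [407.2, 198.8, 32.2, 41.3], [0.263, -0.264]), (0.65, [353.1, 105.9, 44.1, 30.0], [0.511, -0.603]), (0.59, [361.5, 234.0, 47.1, 42.5], [0.322, -0.11])]
side card_round [(0.82, [286.5, 167.0, 39.5, 28.2], [0.609, -0.268])]
side post_near [(0.58, [103.5, 216.3, 237.1, 249.9], [0.586, 0.256])]
side post_far [(0.73, [105.5, 215.8, 239.8, 249.7], [0.58, 0.252]), (0.64, [341.0, 181.3, 47.4, 36.3], [0.432, -0.268])]
side lever_pin [(0.76, [106.2, 214.3, 237.9, 251.8], [0.581, 0.251]), (0.39, [296.7, 122.3, 27.1, 23.2], [0.679, -0.46])]
side lever [(0.6, [246.9, 274.8, 24.4, 25.6], [0.573, 0.101])]
side rings [(0.63, [271.7, 271.5, 10.0, 20.8], [0.541, 0.07])]
side card_hole_near [(0.94, [408.4, 198.5, 32.8, 38.8], [0.26, -0.27]), (0.76, [362.4, 232.2, 49.0, 42.9], [0.32, -0.117]), (0.6, [357.7, 110.8, 37.5, 21.5], [0.506, -0.602]), (0.55, [341.1, 182.2, 47.5, 37.3], [0.429, -0.264])]
side card_hole_far [(0.92, [360.0, 232.4, 55.4, 38.1], [0.32, -0.124]),
[... 714 characters left out ...]
_pin [(0.92, [146.9, 164.8, 193.3, 102.5], [0.583, 0.187])]
top lever [(0.65, [434.8, 168.4, 25.1, 25.2], [0.68, -0.454]), (0.54, [256.2, 212.1, 27.7, 13.5], [0.572, 0.103]), (0.4, [356.4, 139.2, 23.9, 27.1], [0.775, -0.209]), (0.3, [147.6, 166.0, 192.2, 98.9], [0.585, 0.186])]
top rings []
top card_hole_near [(0.96, [373.9, 300.4, 46.1, 40.4], [0.25, -0.285]), (0.75, [378.7, 236.9, 31.8, 43.3], [0.441, -0.283]), (0.73, [483.8, 214.5, 42.1, 34.5], [0.518, -0.626])]
top card_hole_far [(0.88, [323.1, 273.7, 45.4, 47.4], [0.324, -0.129]), (0.85, [380.4, 240.7, 32.5, 37.0], [0.439, -0.289]), (0.81, [483.8, 212.6, 40.0, 38.0], [0.518, -0.623]), (0.64, [376.1, 299.1, 40.4, 45.0], [0.247, -0.283])]
```

View pics/b_top.png

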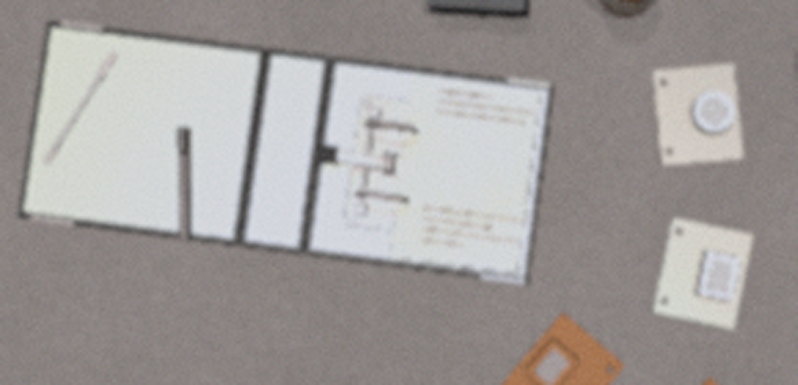

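View pics/b_side.png

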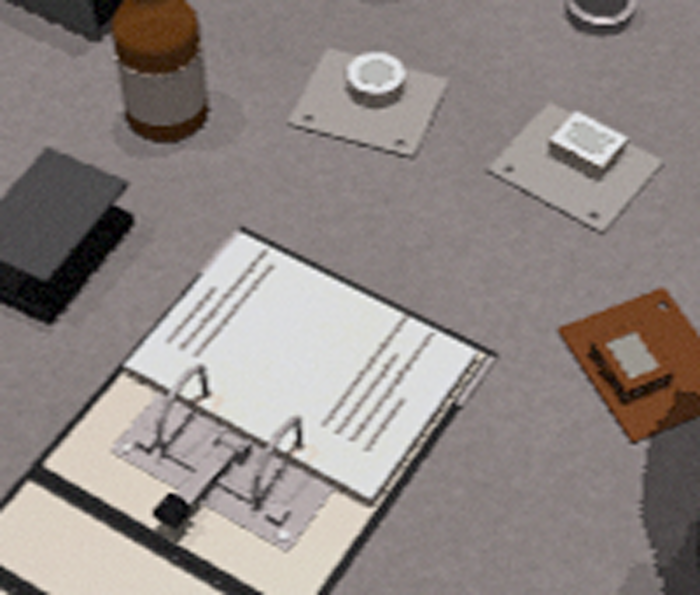

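```bash
cat >> h.py <<'E'
from scipy.spatial.transform import Rotation as Ro
def Rt(yaw):  # tool x at world yaw (deg), z down
    a=np.radians(yaw);x=np.array([np.cos(a),np.sin(a),0]);z=np.array([0,0,-1.]);return np.stack([x,np.cross(z,x),z],1)
def go(p,yaw):
    s=read_state();R=s['orientation']
    lin=R.T@(np.array(p)-s['tool_pos'])*100;ang=Ro.from_matrix(R.T@Rt(yaw)).as_rotvec()
    print('lin',np.round(lin,2),'ang',np.round(ang,4),'t',round(s['t'],2));return lin,ang
E
python3 -c "
from h import *
go([.437,-.28,.2],81)"
```

```text
lin [ 35.77 -29.89   3.13] ang [-0.      0.     -1.1729] t 1.25
```

Emit:
play_rows --steps '[{"linear": [35.8,-29.9,3.1],"angular": [0,0,-1.173],"claw": 8.5},{"linear": [35.8,-29.9,3.1],"angular": [0,0,-1.173],"claw": 8.5},{"linear": [35.8,-29.9,3.1],"angular": [0,0,-1.173],"claw": 8.5},{"linear": [35.8,-29.9,3.1],"angular": [0,0,-1.173],"claw": 8.5},{"linear": [35.8,-29.9,3.1],"angular": [0,0,-1.173],"claw": 8.5},{"linear": [35.8,-29.9,3.1],"angular": [0,0,-1.173],"claw": 8.5},{"linear": [35.8,-29.9,3.1],"angular": [0,0,-1.173],"claw": 8.5},{"linear": [35.8,-29.9,3.1],"angular": [0,0,-1.173],"claw": 8.5},{"linear": [35.8,-29.9,3.1],"angular": [0,0,-1.173],"claw": 8.5},{"linear": [35.8,-29.9,3.1],"angular": [0,0,-1.173],"claw": 8.5}]'

```text
t: 2.5
tool_pos: [0.4372, -0.2801, 0.2004]
orientation: [[0.156, 0.988, 0.0], [0.988, -0.156, -0.0], [-0.0, 0.0, -1.0]]
ft_force: [-0.0, 0.1, -0.1]
width: 0.998
```

```bash
python3 - <<'E'
from h import *
s=read_state();f=grab_frame('wrist');np.save('card_view.npy',dict(s=s,f=f),allow_pickle=True)
print(s['tool_pos'],s['orientation'],s['joint_positions'])
for th in ['card_case','card_hole_near','file']:
    print(th,[(round(q['conf'],2),np.round(q['extent'],1).tolist()) for q in find_in(f,th)[:4]])
cv2.imwrite('pics/c_wrist.png',f['color'][:,:,::-1])
go([.545,.04,.2],83.6)
E
```

```text
[ 0.43718073 -0.28006386  0.20042998] [[ 1.56226064e-01  9.87721325e-01  2.41511627e-05]
 [ 9.87721289e-01 -1.56226051e-01 -2.76975948e-04]
 [-2.69802010e-04  6.71254798e-05 -9.99999961e-01]] [-3.54525872e+01 -1.25198933e+01  1.03892805e+02 -1.21281842e-02
  8.86167566e+01 -2.64643849e+01]
card_case [(0.96, [255.8, 146.7, 143.4, 122.3]), (0.78, [34.8, 0.0, 193.9, 114.2]), (0.74, [14.3, 163.3, 168.0, 155.4]), (0.7, [408.7, 458.1, 39.9, 21.9])]
card_hole_near [(0.77, [253.3, 145.2, 141.9, 119.8]), (0.73, [15.9, 159.2, 167.4, 157.9]), (0.68, [411.7, 455.1, 35.5, 24.4]), (0.61, [30.6, 0.8, 200.4, 116.4])]
file []
lin [3.335e+01 5.620e+00 3.000e-02] ang [-0.      0.     -0.0465] t 2.7
```

View pics/c_wrist.png

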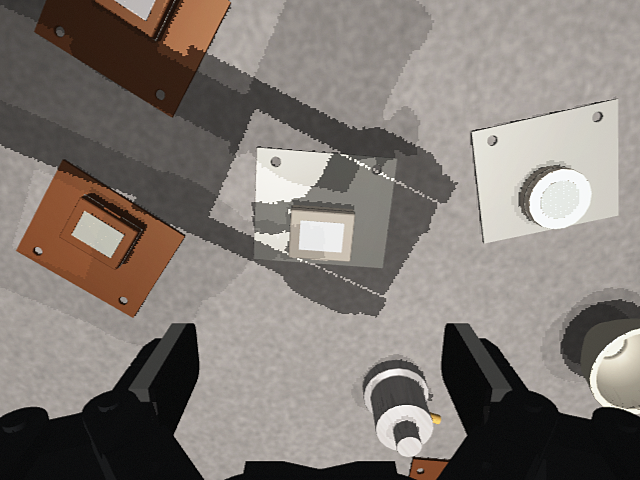

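The wrist view confirms the choice. The white plate with the square case is at (320,235), with its holes at (276,161) and (377,169). The round-case card is at (558,197) and the brown look-alikes are on the left. Next stop is the file, to work the lever.

```bash
python3 - <<'E'
from h import *
d=np.load('card_view.npy',allow_pickle=True).item();s,f=d['s'],d['f']
c=f['color'][130:290,235:415,::-1]
cv2.imwrite('pics/c_crop.png',cv2.resize(c,None,fx=4,fy=3.7,interpolation=cv2.INTER_CUBIC))
a=onz(f,[276,161],.003,s);b=onz(f,[377,169],.003,s);print(a,b,np.linalg.norm(a-b))
E
```

```text
[ 0.40850952 -0.24057231  0.003     ] [ 0.48617056 -0.25921634  0.003     ] 0.07986762497199838
```

View pics/c_crop.png

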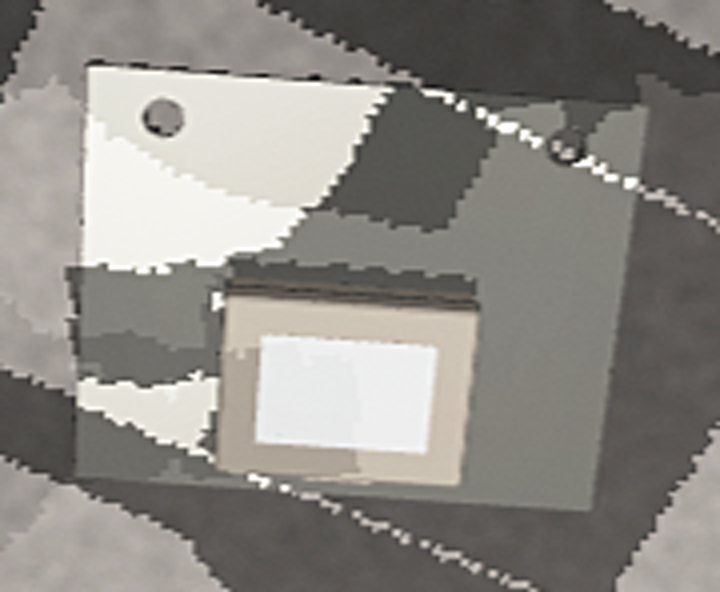

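Emit:
play_rows --steps '[{"linear": [33.3,5.6,0],"angular": [0,0,-0.046],"claw": 4.0},{"linear": [33.3,5.6,0],"angular": [0,0,-0.046],"claw": 4.0},{"linear": [33.3,5.6,0],"angular": [0,0,-0.046],"claw": 4.0},{"linear": [33.3,5.6,0],"angular": [0,0,-0.046],"claw": 4.0},{"linear": [33.3,5.6,0],"angular": [0,0,-0.046],"claw": 4.0},{"linear": [33.3,5.6,0],"angular": [0,0,-0.046],"claw": 4.0},{"linear": [33.3,5.6,0],"angular": [0,0,-0.046],"claw": 4.0},{"linear": [33.3,5.6,0],"angular": [0,0,-0.046],"claw": 4.0},{"linear": [33.3,5.6,0],"angular": [0,0,-0.046],"claw": 4.0},{"linear": [33.3,5.6,0],"angular": [0,0,-0.046],"claw": 4.0}]'

```text
t: 3.95
tool_pos: [0.5446, 0.0396, 0.2004]
orientation: [[0.112, 0.994, 0.0], [0.994, -0.112, 0.0], [0.0, 0.0, -1.0]]
ft_force: [0.1, 0.1, 0.5]
width: 0.469
```

```bash
python3 - <<'E'
from h import *
s=read_state();f=grab_frame('wrist');np.save('file_view.npy',dict(s=s,f=f),allow_pickle=True)
print(s['tool_pos'],s['orientation'],s['width'])
for th in ['lever','rings','file']:
    print(th,[(round(q['conf'],2),np.round(q['extent'],1).tolist()) for q in find_in(f,th)[:4]])
cv2.imwrite('pics/d_wrist.png',f['color'][:,:,::-1])
E
```

```text
[0.54463841 0.03956552 0.20044262] [[ 1.11970264e-01  9.93711511e-01  3.04501083e-04]
 [ 9.93711557e-01 -1.11970269e-01  5.72740164e-07]
 [ 3.46642067e-05  3.02522116e-04 -9.99999954e-01]] 0.4693269283585869
lever [(0.66, [335.8, 53.2, 33.1, 122.5])]
rings [(0.56, [289.0, 125.9, 129.1, 89.2])]
file [(0.57, [192.6, 0.0, 325.5, 357.8])]
```

View pics/d_wrist.png

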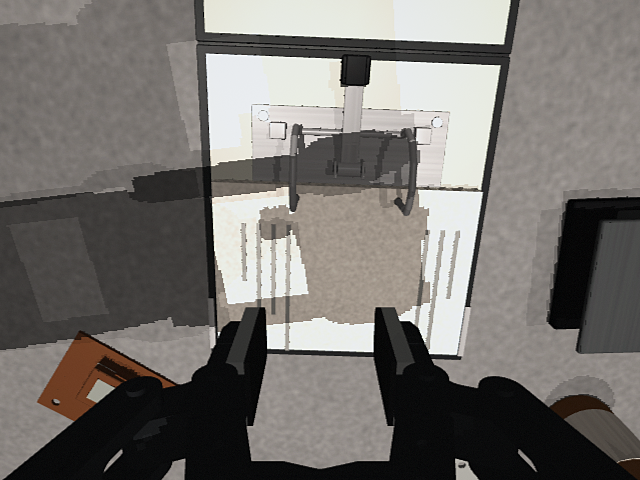

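```bash
python3 - <<'E'
from h import *
d=np.load('file_view.npy',allow_pickle=True).item();s,f=d['s'],d['f']
c=f['color'][30:230,230:450,::-1]
cv2.imwrite('pics/d_crop.png',cv2.resize(c,None,fx=3,fy=3,interpolation=cv2.INTER_CUBIC))
for uv,z in [((294,205),.046),((404,208),.046),((216,356),.003),((461,358),.003),((197,44),.003),((510,56),.003),((356,70),.03)]:
    print(uv,onz(f,uv,z,s))
E
```

```text
(294, 205) [0.52746758 0.05107996 0.046     ]
(404, 208) [0.60485838 0.0401457  0.046     ]
(216, 356) [ 0.43402971 -0.09157944  0.003     ]
(461, 358) [ 0.65720451 -0.11893235  0.003     ]
(197, 44) [0.46957411 0.16735086 0.003     ]
(510, 56) [0.69489399 0.1338884  0.003     ]
(356, 70) [0.5801217  0.13566166 0.03      ]
```

View pics/d_crop.png

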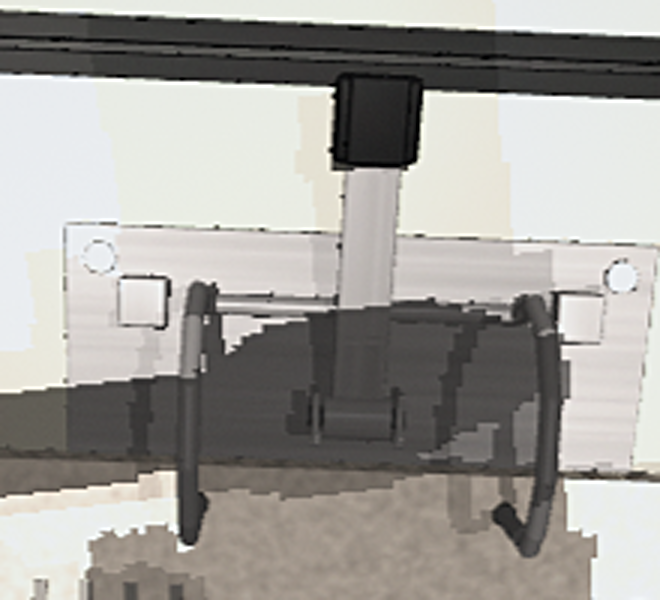

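```bash
python3 - <<'E'
from h import *
go([.580,.1357,.085],82)
E
```

```text
lin [ 9.89  2.45 11.54] ang [ 0.0001 -0.      0.0282] t 4.15
```

Emit:
play_rows --steps '[{"linear": [6,2,2],"angular": [0,0,0.028],"claw": 3.6},{"linear": [9.9,2.45,6],"angular": [0,0,0.028],"claw": 3.6},{"linear": [9.9,2.45,11.5],"angular": [0,0,0.028],"claw": 3.6},{"linear": [9.9,2.45,11.5],"angular": [0,0,0.028],"claw": 3.6},{"linear": [9.9,2.45,11.5],"angular": [0,0,0.028],"claw": 3.6},{"linear": [9.9,2.45,11.5],"angular": [0,0,0.028],"claw": 3.6},{"linear": [9.9,2.45,11.5],"angular": [0,0,0.028],"claw": 3.6},{"linear": [9.9,2.45,11.5],"angular": [0,0,0.028],"claw": 3.6},{"linear": [9.9,2.45,11.5],"angular": [0,0,0.028],"claw": 3.6},{"linear": [9.9,2.45,11.5],"angular": [0,0,0.028],"claw": 3.6}]'

```text
t: 5.4
tool_pos: [0.58, 0.1361, 0.0854]
orientation: [[0.139, 0.99, 0.0], [0.99, -0.139, 0.0], [0.0, 0.0, -1.0]]
ft_force: [-0.3, 0.4, 0.2]
width: 0.424
```

```bash
python3 - <<'E'
from h import *
s=read_state();f=grab_frame('wrist');np.save('tab_view.npy',dict(s=s,f=f),allow_pickle=True)
print(s['tool_pos'],s['orientation'],s['width'],s['ft_force'])
for th in ['lever','rings','file']:
    print(th,[(round(q['conf'],2),np.round(q['extent'],1).tolist()) for q in find_in(f,th)[:4]])
cv2.imwrite('pics/e_wrist.png',f['color'][:,:,::-1])
E
```

```text
[0.58002695 0.13605159 0.08535245] [[ 1.38524107e-01  9.90359062e-01  2.83174254e-05]
 [ 9.90359062e-01 -1.38524107e-01  1.51953849e-05]
 [ 1.89715332e-05  2.59394917e-05 -9.99999999e-01]] 0.42377673558730405 [-0.2629409   0.42839954  0.15504829]
lever [(0.98, [299.1, 248.9, 40.6, 134.3])]
rings [(0.79, [273.4, 324.2, 95.2, 8.3])]
file [(0.86, [77.2, 0.0, 489.7, 477.2])]
```

View pics/e_wrist.png

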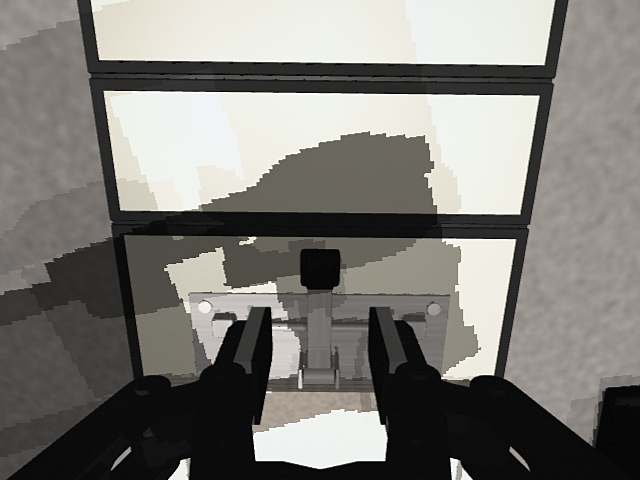

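```bash
python3 - <<'E'
from h import *
d=np.load('file_view.npy',allow_pickle=True).item();e=np.load('tab_view.npy',allow_pickle=True).item()
c=e['f']['color'][220:400,250:390,::-1]
cv2.imwrite('pics/e_crop.png',cv2.resize(c,None,fx=4,fy=3.3,interpolation=cv2.INTER_CUBIC))
c=d['f']['color'][40:100,320:390,::-1]
cv2.imwrite('pics/d_crop2.png',cv2.resize(c,None,fx=8,fy=8,interpolation=cv2.INTER_CUBIC))
print(meet(ray(d['f'],(356,70.5),d['s']),ray(e['f'],(320,268),e['s'])))
for z in(.02,.03,.04):print(onz(d['f'],(356,70.5),z,d['s']),onz(e['f'],(320,268),z,e['s']))
E
```

```text
(array([0.58022864, 0.13563358, 0.02565065]), np.float64(0.0004911971490875194))
[0.58094353 0.13583903 0.02      ] [0.57968189 0.1334552  0.02      ]
[0.58009473 0.13534737 0.03      ] [0.58023718 0.13745129 0.03      ]
[0.57924592 0.13485571 0.04      ] [0.58079248 0.14144738 0.04      ]
```

View pics/e_crop.png

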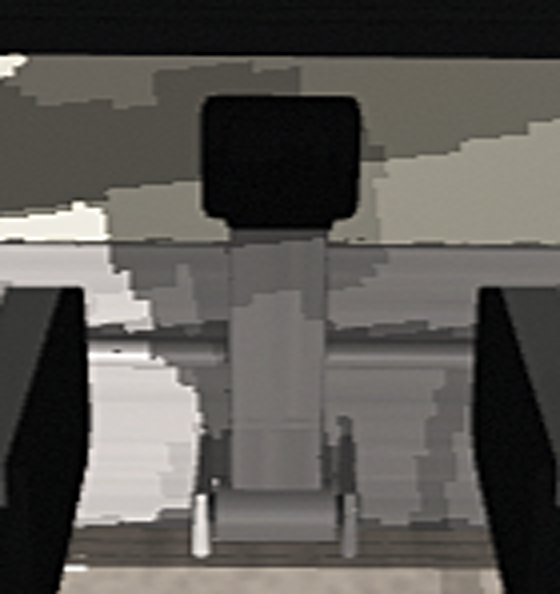

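View pics/d_crop2.png

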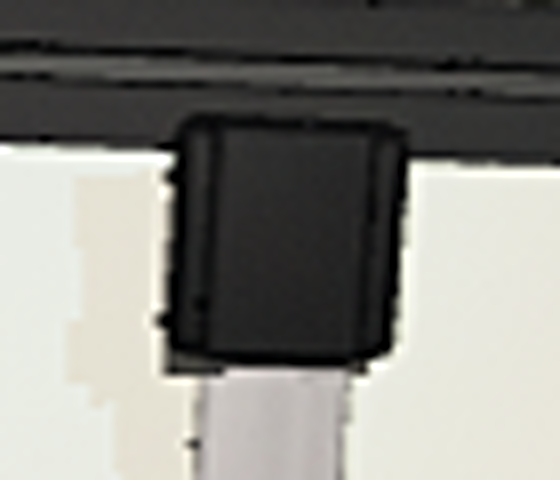

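Emit:
play_rows --steps '[{"linear": [0,0,4],"angular": [0,0,0],"claw": 3.6},{"linear": [-0.05,0,6],"angular": [0,0,0],"claw": 3.6},{"linear": [-0.05,0,7.2],"angular": [0,0,0],"claw": 3.6},{"linear": [-0.05,0,7.2],"angular": [0,0,0],"claw": 3.6},{"linear": [-0.05,0,7.2],"angular": [0,0,0],"claw": 2.8},{"linear": [-0.05,0,7.2],"angular": [0,0,0],"claw": 2.3},{"linear": [-0.05,0,7.2],"angular": [0,0,0],"claw": 1.8},{"linear": [-0.05,0,7.2],"angular": [0,0,0],"claw": 1.8},{"linear": [-0.05,0,7.2],"angular": [0,0,0],"claw": 1.8},{"linear": [-0.05,0,7.2],"angular": [0,0,0],"claw": 1.8}]' --grip_force 20

```text
t: 6.85
tool_pos: [0.5801, 0.1357, 0.0138]
orientation: [[0.139, 0.99, 0.0], [0.99, -0.139, 0.0], [0.0, 0.0, -1.0]]
ft_force: [-3.5, 2.4, 6.6]
width: 0.226
```

```bash
python3 - <<'E'
from h import *
s=read_state();f=grab_frame('wrist')
print(s['tool_pos'],s['width'],s['ft_force'],s['wrist_torque'])
cv2.imwrite('pics/f_wrist.png',f['color'][:,:,::-1])
E
```

```text
[0.58011656 0.13573856 0.01377767] 0.22559444658759606 [-3.48899018  2.43695157  6.55726556] [ 0.32115871  0.51980982 -0.09350978]
```

View pics/f_wrist.png

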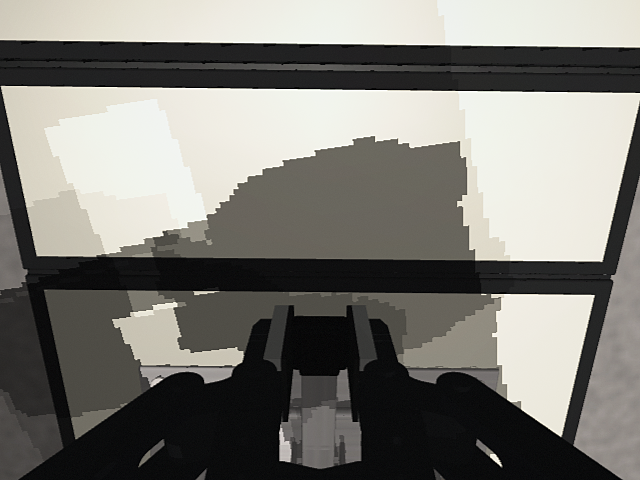

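Emit:
play_rows --steps '[{"linear": [-0.05,0,-0.35],"angular": [0,0,0],"claw": 1.8},{"linear": [-0.11,0,-0.7],"angular": [0,0,0],"claw": 1.8},{"linear": [-0.2,0,-1.03],"angular": [0,0,0],"claw": 1.8},{"linear": [-0.29,0,-1.37],"angular": [0,0,0],"claw": 1.8},{"linear": [-0.41,0,-1.7],"angular": [0,0,0],"claw": 1.8},{"linear": [-0.54,0,-2.0],"angular": [0,0,0],"claw": 1.8},{"linear": [-0.54,0,-2.0],"angular": [0,0,0],"claw": 2.4},{"linear": [-0.54,0,-2.0],"angular": [0,0,0],"claw": 3.6},{"linear": [-0.54,0,-2.0],"angular": [0,0,0],"claw": 3.6},{"linear": [-0.54,0,-2.0],"angular": [0,0,0],"claw": 3.6}]'

```text
t: 8.15
tool_pos: [0.5792, 0.1302, 0.0332]
orientation: [[0.138, 0.99, -0.0], [0.99, -0.138, -0.0], [-0.0, -0.0, -1.0]]
ft_force: [0.2, -0.2, 0.2]
width: 0.42
```

```bash
python3 - <<'E'
from h import *
s=read_state();f=grab_frame('wrist')
print(s['tool_pos'],s['width'],s['ft_force'],s['wrist_torque'])
cv2.imwrite('pics/g_wrist.png',f['color'][:,:,::-1])
f=grab_frame('side');cv2.imwrite('pics/g_side.png',cv2.resize(f['color'][180:380,150:390,::-1],None,fx=3,fy=3))
E
```

```text
[0.57920296 0.13024642 0.03320261] 0.4202184576107294 [ 0.22241425 -0.1823424   0.18972479] [-0.00659947 -0.01541323 -0.03651741]
```

View pics/g_wrist.png

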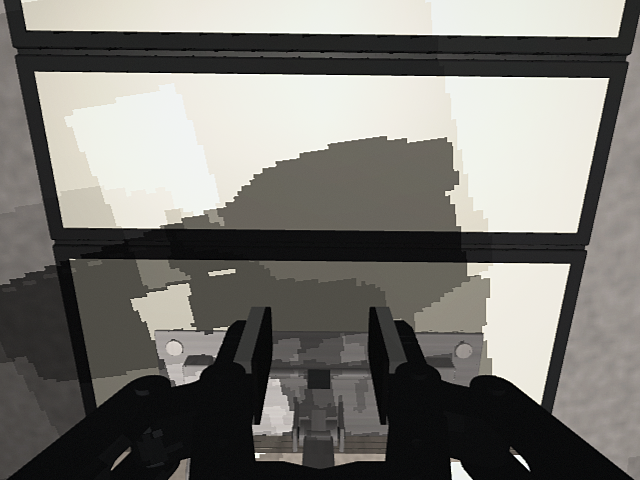

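View pics/g_side.png

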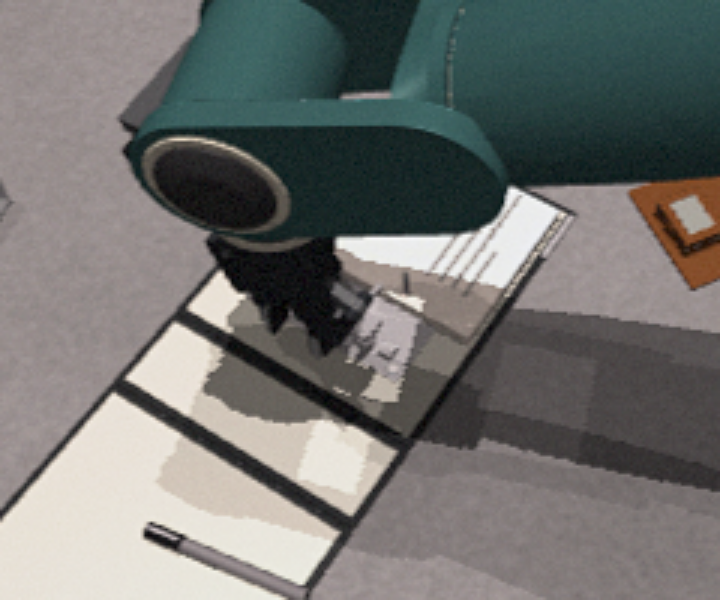

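```bash
python3 - <<'E'
from h import *
go([.561,0.0,.2],82)
E
```

```text
lin [-13.15   0.   -16.68] ang [-0.0001 -0.      0.0007] t 8.25
```

Emit:
play_rows --steps '[{"linear": [1,0,-4],"angular": [0,0,0],"claw": 3.6},{"linear": [1,0,-10],"angular": [0,0,0],"claw": 3.6},{"linear": [-2,0,-15],"angular": [0,0,0],"claw": 3.6},{"linear": [-8,0,-16.7],"angular": [0,0,0],"claw": 8},{"linear": [-13.1,0,-16.7],"angular": [0,0,0],"claw": 8},{"linear": [-13.1,0,-16.7],"angular": [0,0,0],"claw": 8},{"linear": [-13.1,0,-16.7],"angular": [0,0,0],"claw": 8},{"linear": [-13.1,0,-16.7],"angular": [0,0,0],"claw": 8},{"linear": [-13.1,0,-16.7],"angular": [0,0,0],"claw": 8},{"linear": [-13.1,0,-16.7],"angular": [0,0,0],"claw": 8}]'

```text
t: 9.5
tool_pos: [0.5611, 0.001, 0.2002]
orientation: [[0.138, 0.99, -0.0], [0.99, -0.138, 0.0], [-0.0, -0.0, -1.0]]
ft_force: [-0.1, -0.5, 0.3]
width: 0.939
```

```bash
python3 - <<'E'
from h import *
s=read_state();f=grab_frame('wrist');np.save('open_view.npy',dict(s=s,f=f),allow_pickle=True)
print(s['tool_pos'],s['width'],s['ft_force'])
print([(round(q['conf'],2),np.round(q['extent'],1).tolist()) for q in find_in(f,'lever')[:4]])
cv2.imwrite('pics/i_wrist.png',f['color'][:,:,::-1])
cv2.imwrite('pics/i_crop.png',cv2.resize(f['color'][30:230,230:450,::-1],None,fx=3,fy=3,interpolation=cv2.INTER_CUBIC))
E
```

```text
[0.56110799 0.00098637 0.20018346] 0.9389281871762248 [-0.09449044 -0.5496123   0.32341202]
[(0.58, [301.9, 73.7, 35.5, 52.5]), (0.46, [161.6, 0.0, 319.2, 322.9])]
```

View pics/i_wrist.png

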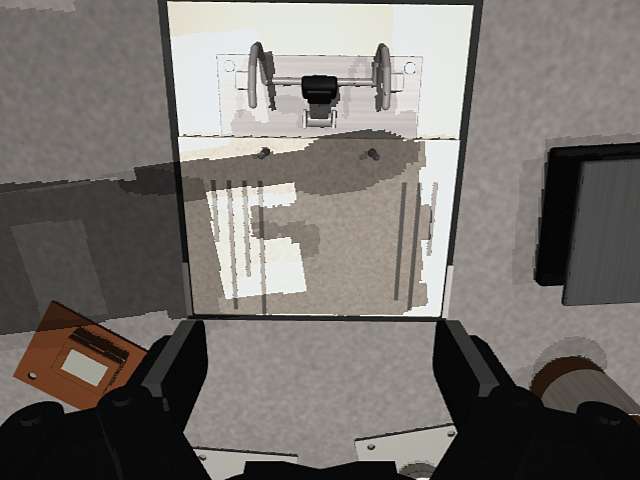

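View pics/i_crop.png

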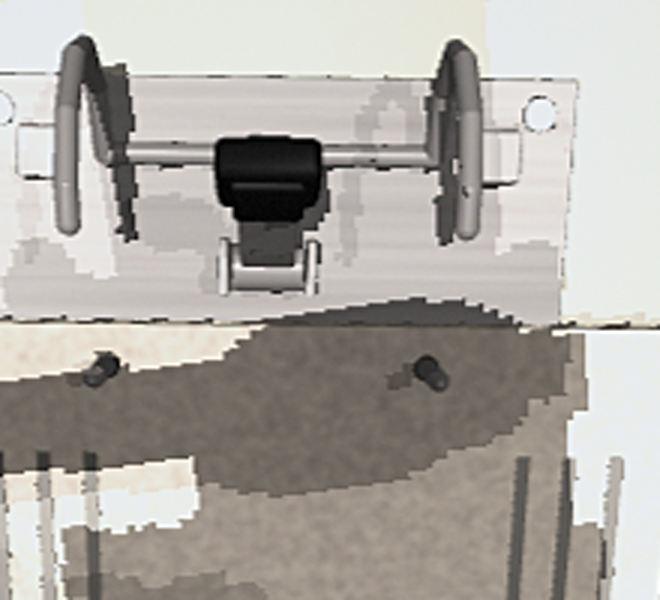

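```bash
python3 - <<'E'
from h import *
d=np.load('open_view.npy',allow_pickle=True).item();f=d['f']
a=f['color'][140:170,245:285,::-1];b=f['color'][140:170,355:395,::-1]
cv2.imwrite('pics/i_posts.png',cv2.resize(np.hstack([a,b]),None,fx=10,fy=10,interpolation=cv2.INTER_NEAREST))
E
```

```text
(no output)
```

View pics/i_posts.png

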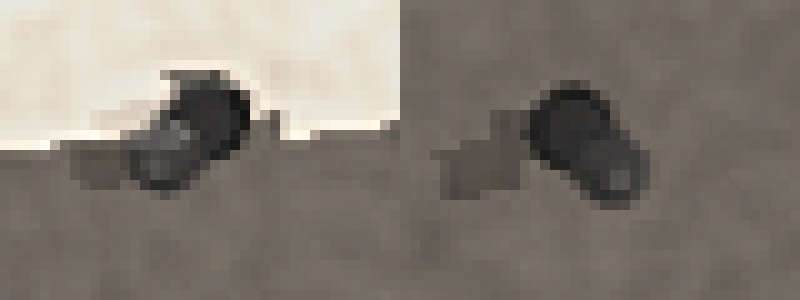

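```bash
python3 - <<'E'
from h import *
d=np.load('open_view.npy',allow_pickle=True).item();f=d['f'];s=d['s']
a=onz(f,(261.1,155.5),.041,s);b=onz(f,(375.7,156.7),.041,s)
print(a,b,np.linalg.norm(a-b),np.degrees(np.arctan2(b[1]-a[1],b[0]-a[0])),(a+b)/2)
for z in (0.005,.01,.015,.02,.025,.03):
    a=onz(f,(266,151),z,s);b=onz(f,(371.7,151.7),z,s);print(z,np.linalg.norm(a-b),(a+b)/2)
# corners
go([.441-.0,-.297,.12],-13.5+90)
E
```

```text
[0.52662264 0.04979745 0.041     ] [0.60535189 0.03800577 0.041     ] 0.07960740251057002 -8.518165953641818 [0.56598727 0.04390161 0.041     ]
0.005 0.0819226840299012 [0.56608204 0.04300156 0.005     ]
0.01 0.08070692261418945 [0.56617336 0.04356773 0.01      ]
0.015 0.0794911611984777 [0.56626468 0.04413391 0.015     ]
0.02 0.07827539978276594 [0.566356   0.04470008 0.02      ]
0.025 0.0770596383670543 [0.56644731 0.04526626 0.025     ]
0.03 0.07584387695134255 [0.56653863 0.04583243 0.03      ]
lin [-31.15  -7.78   8.02] ang [-0.0001 -0.      0.0971] t 9.6
```

```bash
python3 - <<'E'
from h import *
d=np.load('card_view.npy',allow_pickle=True).item();s,f=d['s'],d['f']
print(onz(f,(322,234.9),.021,s))
go([.435,-.3012,.12],76.5)
E
```

```text
[ 0.43557808 -0.30074243  0.021     ]
lin [-31.65  -8.32   8.02] ang [-0.0001 -0.      0.0971] t 9.6
```

Emit:
play_rows --steps '[{"linear": [-31.6,-8.3,3],"angular": [0,0,0.097],"claw": 8.5},{"linear": [-31.6,-8.3,3],"angular": [0,0,0.097],"claw": 8.5},{"linear": [-31.6,-8.3,3],"angular": [0,0,0.097],"claw": 8.5},{"linear": [-31.6,-8.3,3],"angular": [0,0,0.097],"claw": 8.5},{"linear": [-31.6,-8.3,5],"angular": [0,0,0.097],"claw": 8.5},{"linear": [-31.6,-8.3,8],"angular": [0,0,0.097],"claw": 8.5},{"linear": [-31.6,-8.3,8],"angular": [0,0,0.097],"claw": 8.5},{"linear": [-31.6,-8.3,8],"angular": [0,0,0.097],"claw": 8.5},{"linear": [-31.6,-8.3,8],"angular": [0,0,0.097],"claw": 8.5},{"linear": [-31.6,-8.3,8],"angular": [0,0,0.097],"claw": 8.5}]'

```text
t: 10.85
tool_pos: [0.4357, -0.3006, 0.1213]
orientation: [[0.233, 0.973, 0.001], [0.973, -0.233, -0.001], [-0.001, 0.001, -1.0]]
ft_force: [-0.8, -0.2, -0.1]
width: 0.993
```

```bash
python3 - <<'E'
from h import *
s=read_state();f=grab_frame('wrist');np.save('card_view2.npy',dict(s=s,f=f),allow_pickle=True)
print(s['tool_pos'],s['width'],s['ft_force'])
cv2.imwrite('pics/j_wrist.png',f['color'][:,:,::-1])
E
```

```text
[ 0.43571198 -0.30057769  0.12127665] 0.9927824367549679 [-0.79500039 -0.21512004 -0.12898008]
```

View pics/j_wrist.png

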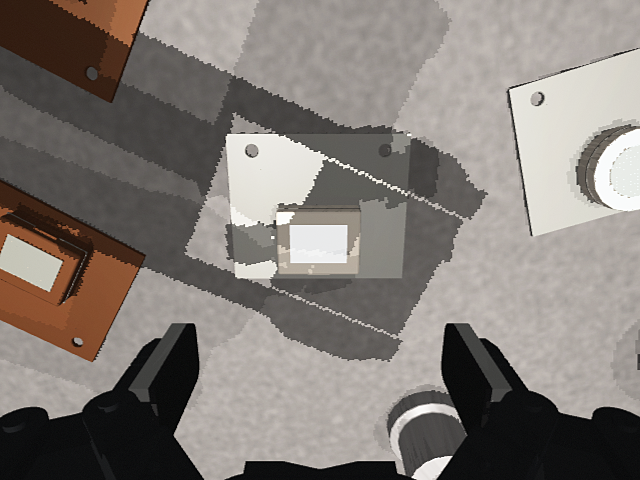

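```bash
python3 - <<'E'
from h import *
d=np.load('card_view2.npy',allow_pickle=True).item();s,f=d['s'],d['f']
a=onz(f,(252,151),.003,s);b=onz(f,(385,150),.003,s);print(a,b,np.linalg.norm(a-b),np.degrees(np.arctan2(b[1]-a[1],b[0]-a[0])))
m=(a+b)/2;v=(b-a)/np.linalg.norm(b-a);n=np.array([-v[1],v[0],0]);c=m-.053*n;print(c, onz(f,(318.5,243.5),.021,s))
go([c[0],c[1],.004],76.5)
E
```

```text
[ 0.4083229  -0.24130138  0.003     ] [ 0.48576525 -0.25925019  0.003     ] 0.0794951415847096 -13.049040153047596
[ 0.43507748 -0.30190718  0.003     ] [ 0.43478496 -0.30141657  0.021     ]
lin [-0.13 -0.03 11.7 ] ang [0.0009 0.0004 0.0006] t 10.9
```

Emit:
play_rows --steps '[{"linear": [-0.13,-0.03,5],"angular": [0.001,0,0],"claw": 8.5},{"linear": [-0.13,-0.03,9],"angular": [0.001,0,0],"claw": 8.5},{"linear": [-0.13,-0.03,11],"angular": [0.001,0,0],"claw": 8.0},{"linear": [-0.13,-0.03,11.7],"angular": [0.001,0,0],"claw": 7.0},{"linear": [-0.13,-0.03,11.7],"angular": [0.001,0,0],"claw": 6.0},{"linear": [-0.13,-0.03,11.7],"angular": [0.001,0,0],"claw": 5.3},{"linear": [-0.13,-0.03,11.7],"angular": [0.001,0,0],"claw": 4.7},{"linear": [-0.13,-0.03,11.7],"angular": [0.001,0,0],"claw": 4.7},{"linear": [-0.13,-0.03,11.7],"angular": [0.001,0,0],"claw": 4.7},{"linear": [-0.13,-0.03,11.7],"angular": [0.001,0,0],"claw": 4.7}]' --grip_force 35

```text
t: 12.15
tool_pos: [0.4352, -0.3027, 0.0048]
orientation: [[0.234, 0.972, 0.001], [0.972, -0.234, -0.001], [-0.001, 0.001, -1.0]]
ft_force: [-0.9, 2.1, 6.2]
width: 0.573
```

```bash
python3 - <<'E'
from h import *
s=read_state();f=grab_frame('wrist')
print(s['tool_pos'],s['width'],s['width']*85.4,s['ft_force'])
cv2.imwrite('pics/k_wrist.png',f['color'][:,:,::-1])
E
```

```text
[ 0.43516035 -0.30267819  0.00483566] 0.5729372490965183 48.928841072842665 [-0.85419156  2.13438607  6.20708145]
```

View pics/k_wrist.png

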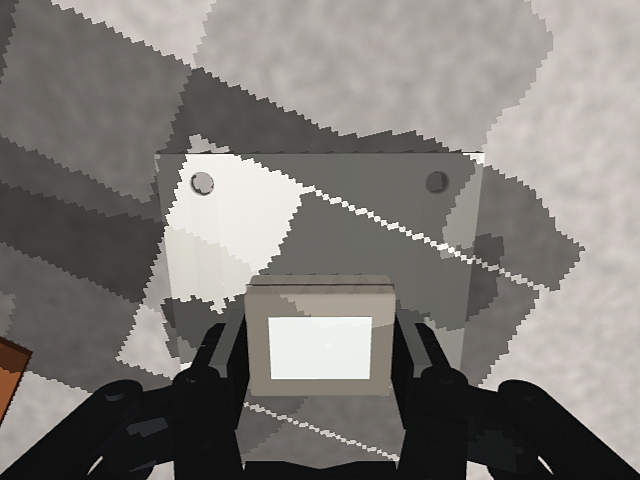

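```bash
python3 - <<'E'
from h import *
go([.5526,-.0475,.067],81.7)
E
```

```text
lin [27.55  5.46 -6.24] ang [ 0.001   0.0009 -0.0911] t 12.2
```

Emit:
play_rows --steps '[{"linear": [0,0,-3],"angular": [0,0,0],"claw": 4.7},{"linear": [2,0,-7],"angular": [0,0,0],"claw": 4.7},{"linear": [6,1,-10],"angular": [0,0,-0.02],"claw": 4.7},{"linear": [11,2,-10.5],"angular": [0,0,-0.04],"claw": 4.7},{"linear": [16,3,-10.5],"angular": [0,0,-0.06],"claw": 4.7},{"linear": [21,4,-10],"angular": [0,0,-0.08],"claw": 4.7},{"linear": [25,5,-9],"angular": [0.001,0.001,-0.091],"claw": 4.7},{"linear": [27.5,5.5,-7],"angular": [0.001,0.001,-0.091],"claw": 4.7},{"linear": [27.5,5.5,-6.2],"angular": [0.001,0.001,-0.091],"claw": 4.7},{"linear": [27.5,5.5,-6.2],"angular": [0.001,0.001,-0.091],"claw": 4.7}]'

```text
t: 13.45
tool_pos: [0.552, -0.0481, 0.0652]
orientation: [[0.144, 0.99, -0.002], [0.99, -0.144, 0.001], [0.001, -0.003, -1.0]]
ft_force: [0.3, 0.3, -2.1]
width: 0.575
```

```bash
python3 - <<'E'
from h import *
s=read_state();f=grab_frame('wrist');np.save('al1.npy',dict(s=s,f=f),allow_pickle=True)
print(s['tool_pos'],s['orientation'],s['width']*85.4,s['ft_force'])
cv2.imwrite('pics/l_wrist.png',f['color'][:,:,::-1])
c=f['color'][90:220,170:470,::-1]
cv2.imwrite('pics/l_crop.png',cv2.resize(c,None,fx=2.6,fy=2.6,interpolation=cv2.INTER_CUBIC))
E
```

```text
[ 0.55197058 -0.04805501  0.06516456] [[ 1.44418116e-01  9.89513901e-01 -2.37653474e-03]
 [ 9.89516305e-01 -1.44415344e-01  1.30001712e-03]
 [ 9.43176934e-04 -2.53936590e-03 -9.99996331e-01]] 49.12399967272391 [ 0.33273189  0.31495978 -2.06102854]
```

View pics/l_wrist.png

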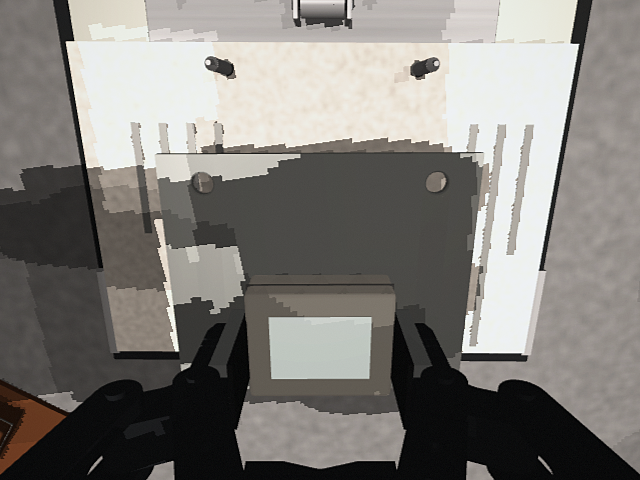

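View pics/l_crop.png

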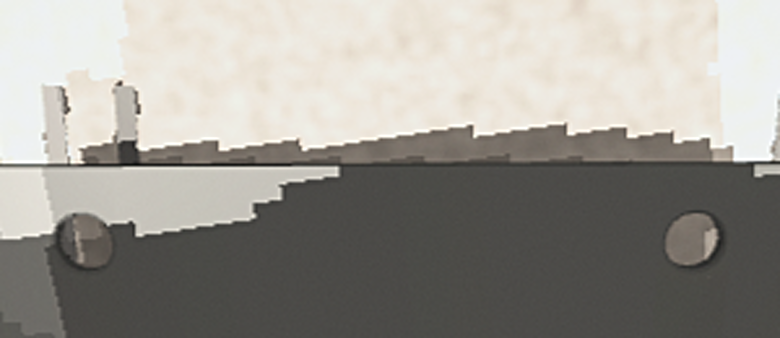

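```bash
python3 - <<'E'
from h import *
d=np.load('al1.npy',allow_pickle=True).item();f=d['f']
a=f['color'][50:85,195:245,::-1];b=f['color'][50:85,400:450,::-1]
cv2.imwrite('pics/l_posts.png',cv2.resize(np.vstack([np.hstack([a,b]),np.hstack([f['color'][165:200,177:227,::-1],f['color'][165:200,412:462,::-1]])]),None,fx=8,fy=8,interpolation=cv2.INTER_NEAREST))
E
```

```text
(no output)
```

View pics/l_posts.png

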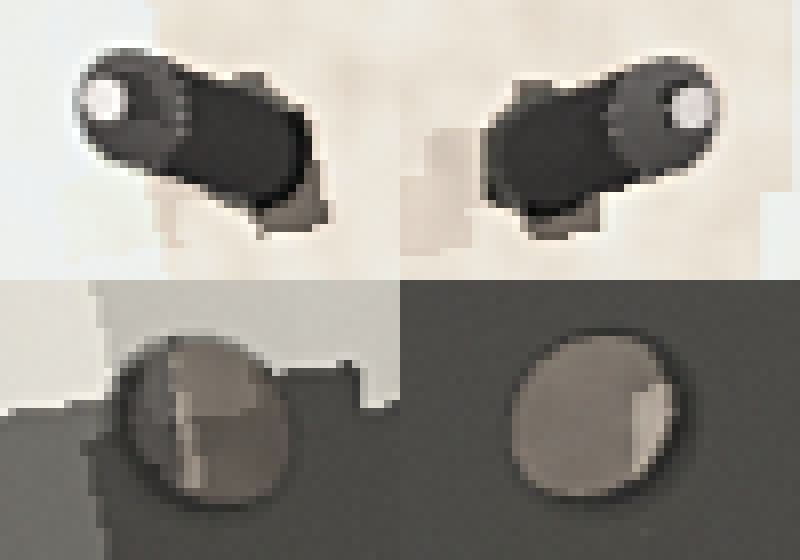

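```bash
python3 - <<'E'
from h import *
d=np.load('al1.npy',allow_pickle=True).item();f=d['f'];s=d['s']
A=onz(f,(207.4,62),.046,s);B=onz(f,(435.9,63),.046,s)
ang=lambda a,b:np.degrees(np.arctan2(b[1]-a[1],b[0]-a[0]))
print(A,B,np.linalg.norm(A-B),ang(A,B),(A+B)/2)
for zt in (.061,.0625,.0634,.0645):
    a=onz(f,(201.6,182),zt,s);b=onz(f,(436.5,181.4),zt,s);R=s['orientation']
    print(zt,np.linalg.norm(a-b),ang(a,b),R.T@((A+B)/2-(a+b)/2)*100)
print(s['tool_pos'])
# predicted base contact: base centres
for z in (.008,.012,.016,.02):
    p=onz(f,(195+283/8-.5,50+148/8-.5),z,s);q=onz(f,(400+(522-400)/8-.5,50+155/8-.5),z,s);print(z,np.linalg.norm(p-q),(p+q)/2)
E
```

```text
[0.52660619 0.04973726 0.046     ] [0.60520319 0.03791486 0.046     ] 0.07948117975642247 -8.55418292158331 [0.56590469 0.04382606 0.046     ]
0.061 0.08064874134452649 -8.136480468337512 [3.89777863 0.09313699 1.5034453 ]
0.0625 0.079820027939039 -8.136480468337496 [3.87003617 0.09281388 1.65342051]
0.0634 0.07932279989574632 -8.136480468337506 [3.8533907  0.09262002 1.74340563]
0.0645 0.07871507673172225 -8.136480468337496 [3.83304623 0.09238307 1.85338745]
[ 0.55197058 -0.04805501  0.06516456]
0.008 0.07980960899391926 [0.56631602 0.04426347 0.008     ]
0.012 0.07820521046292331 [0.56626839 0.04401397 0.012     ]
0.016 0.07660081193192747 [0.56622076 0.04376446 0.016     ]
0.02 0.07499641340093154 [0.56617314 0.04351496 0.02      ]
```

```bash
python3 - <<'E'
from h import *
s=read_state();print(Ro.from_matrix(s['orientation'].T@Rt(81.8-.42)).as_rotvec())
E
```

```text
[-0.00167269 -0.00099923  0.00492035]
```

Emit:
play_rows --steps '[{"linear": [1.3,0.02,0],"angular": [0,0,0.003],"claw": 4.7},{"linear": [2.6,0.04,0],"angular": [0,0,0.007],"claw": 4.7},{"linear": [3.5,0.055,0],"angular": [0.002,0.001,0.007],"claw": 4.7},{"linear": [3.86,0.055,0],"angular": [0.002,0.001,0.007],"claw": 4.7},{"linear": [3.86,0.055,0.3],"angular": [0.002,0.001,0.007],"claw": 4.7},{"linear": [3.86,0.055,0.7],"angular": [0.002,0.001,0.007],"claw": 4.7},{"linear": [3.86,0.055,0.9],"angular": [0.002,0.001,0.007],"claw": 4.7},{"linear": [3.86,0.055,0.9],"angular": [0.002,0.001,0.007],"claw": 4.7},{"linear": [3.86,0.055,0.9],"angular": [0.002,0.001,0.007],"claw": 4.7},{"linear": [3.86,0.055,0.9],"angular": [0.002,0.001,0.007],"claw": 4.7}]'

```text
t: 14.75
tool_pos: [0.5585, -0.0096, 0.0564]
orientation: [[0.151, 0.988, -0.003], [0.988, -0.151, 0.003], [0.002, -0.004, -1.0]]
ft_force: [-0.1, -0.9, -1.2]
width: 0.578
```

```bash
python3 - <<'E'
from h import *
s=read_state();f=grab_frame('wrist');np.save('al2.npy',dict(s=s,f=f),allow_pickle=True)
print(s['tool_pos'],s['orientation'],s['width']*85.4,s['ft_force'],s['wrist_torque'])
c=f['color'][60:460,120:520,::-1]
cv2.imwrite('pics/m_wrist.png',f['color'][:,:,::-1])
cv2.imwrite('pics/m_posts.png',cv2.resize(np.hstack([f['color'][165:200,177:227,::-1],f['color'][165:200,412:462,::-1]]),None,fx=8,fy=8,interpolation=cv2.INTER_NEAREST))
E
```

```text
[ 0.55849131 -0.0095611   0.056418  ] [[ 0.1514267   0.98846266 -0.00339528]
 [ 0.98846613 -0.15141793  0.00270738]
 [ 0.00216204 -0.00376608 -0.99999057]] 49.32996501742929 [-0.05521232 -0.8755136  -1.22319327] [-0.05654026 -0.03339382  0.03452291]
```

View pics/m_posts.png

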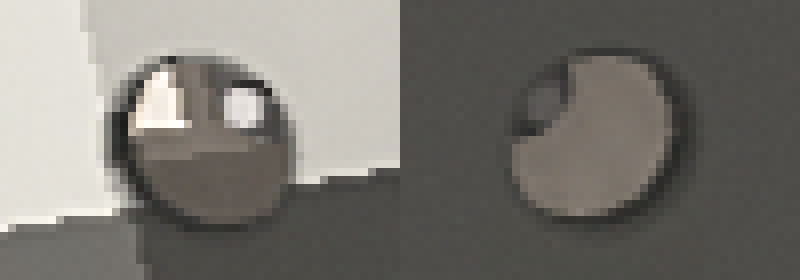

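View pics/m_wrist.png

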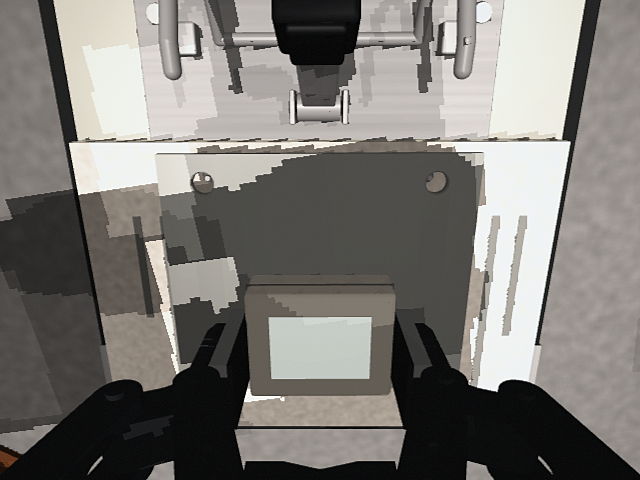

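```bash
python3 - <<'E'
from h import *
d=np.load('al2.npy',allow_pickle=True).item();f=d['f'];s=d['s'];R=s['orientation']
A=onz(f,(206.9,177.9),.046,s);B=onz(f,(429.6,177.0),.046,s)
ang=lambda a,b:np.degrees(np.arctan2(b[1]-a[1],b[0]-a[0]))
print(A,B,np.linalg.norm(A-B),ang(A,B),(A+B)/2)
zt=s['tool_pos'][2]-.0018
a=onz(f,(201.9,182.4),zt,s);b=onz(f,(436.1,181.8),zt,s)
print(np.linalg.norm(a-b),ang(a,b),R.T@(A-a)*100,R.T@(B-b)*100)
print(Ro.from_matrix(R.T@Rt(81.3)).as_rotvec())
E
```

```text
[0.52668305 0.05007524 0.046     ] [0.60534274 0.03839416 0.046     ] 0.07952228838442967 -8.446778798266264 [0.5660129 0.0442347 0.046    ]
0.07916690468075625 -8.52894337852209 [ 0.00125552 -0.04637681  0.86198561] [ 0.01277132 -0.01088292  0.86187683]
[-0.00376592 -0.00216236 -0.0001641 ]
```

Emit:
play_rows --steps '[{"linear": [0,-0.03,0.1],"angular": [-0.004,-0.002,0],"claw": 4.7},{"linear": [0,-0.03,0.3],"angular": [-0.004,-0.002,0],"claw": 4.7},{"linear": [0,-0.03,0.5],"angular": [-0.004,-0.002,0],"claw": 4.7},{"linear": [0,-0.03,0.7],"angular": [-0.004,-0.002,0],"claw": 4.7},{"linear": [0,-0.03,0.9],"angular": [-0.004,-0.002,0],"claw": 4.7},{"linear": [0,-0.025,1.1],"angular": [-0.004,-0.002,0],"claw": 4.7},{"linear": [0,-0.025,1.3],"angular": [-0.004,-0.002,0],"claw": 4.7},{"linear": [0,-0.025,1.5],"angular": [-0.004,-0.002,0],"claw": 4.7},{"linear": [0,-0.025,1.5],"angular": [-0.004,-0.002,0],"claw": 4.7},{"linear": [0,-0.025,1.5],"angular": [-0.004,-0.002,0],"claw": 4.7}]'

```text
t: 16.05
tool_pos: [0.5582, -0.0095, 0.0414]
orientation: [[0.151, 0.988, 0.0], [0.988, -0.151, 0.0], [0.0, 0.0, -1.0]]
ft_force: [0.3, -0.2, -1.4]
width: 0.575
```

```bash
python3 - <<'E'
from h import *
s=read_state();f=grab_frame('wrist');np.save('al3.npy',dict(s=s,f=f),allow_pickle=True)
print(s['tool_pos'],s['orientation'],s['width']*85.4,s['ft_force'],s['wrist_torque'])
cv2.imwrite('pics/n_posts.png',cv2.resize(np.hstack([f['color'][165:200,177:227,::-1],f['color'][165:200,412:462,::-1]]),None,fx=8,fy=8,interpolation=cv2.INTER_NEAREST))
E
```

```text
[ 0.55815155 -0.00947469  0.04136126] [[ 1.51437522e-01  9.88466824e-01  1.24831932e-04]
 [ 9.88466823e-01 -1.51437536e-01  1.14597192e-04]
 [ 1.32179763e-04  1.06037908e-04 -9.99999986e-01]] 49.14638840104702 [ 0.34516339 -0.24508173 -1.40781482] [ 0.02032074 -0.00080307  0.01924582]
```

View pics/n_posts.png

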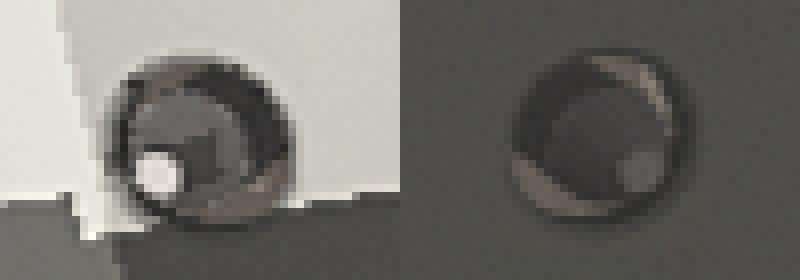

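Emit:
play_rows --steps '[{"linear": [0,0,0.2],"angular": [0,0,0],"claw": 4.7},{"linear": [0,0,0.4],"angular": [0,0,0],"claw": 4.7},{"linear": [0,0,0.6],"angular": [0,0,0],"claw": 4.7},{"linear": [0,0,0.8],"angular": [0,0,0],"claw": 4.7},{"linear": [0,0,1.0],"angular": [0,0,0],"claw": 4.7},{"linear": [0,0,1.2],"angular": [0,0,0],"claw": 4.7},{"linear": [0,0,1.35],"angular": [0,0,0],"claw": 4.7},{"linear": [0,0,1.5],"angular": [0,0,0],"claw": 4.7},{"linear": [0,0,1.5],"angular": [0,0,0],"claw": 4.7},{"linear": [0,0,1.5],"angular": [0,0,0],"claw": 4.7}]'

```text
t: 17.35
tool_pos: [0.5581, -0.0095, 0.0263]
orientation: [[0.151, 0.988, 0.0], [0.988, -0.151, 0.0], [0.0, 0.0, -1.0]]
ft_force: [-0.7, -0.3, -1.3]
width: 0.576
```

```bash
python3 - <<'E'
from h import *
s=read_state();f=grab_frame('wrist');np.save('al4.npy',dict(s=s,f=f),allow_pickle=True)
print(s['tool_pos'],s['width']*85.4,s['ft_force'],s['wrist_torque'])
cv2.imwrite('pics/o.png',cv2.resize(f['color'][20:260,120:520,::-1],None,fx=2,fy=2,interpolation=cv2.INTER_CUBIC))
E
```

```text
[ 0.55814185 -0.0094512   0.02634305] 49.164099044521116 [-0.70030541 -0.33578806 -1.2807393 ] [-0.04207049 -0.02784648 -0.01278409]
```

View pics/o.png

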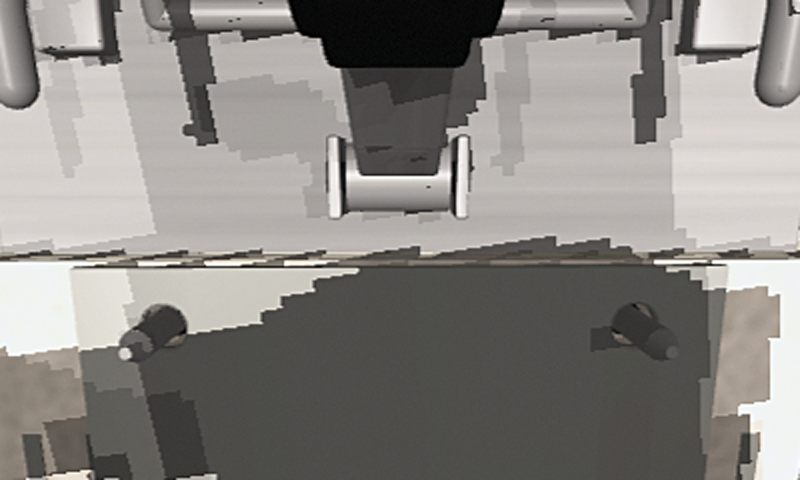

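Emit:
play_rows --steps '[{"linear": [0,0,0.07],"angular": [0,0,0],"claw": 4.7},{"linear": [0,0,0.14],"angular": [0,0,0],"claw": 4.7},{"linear": [0,0,0.21],"angular": [0,0,0],"claw": 4.7},{"linear": [0,0,0.28],"angular": [0,0,0],"claw": 4.7},{"linear": [0,0,0.35],"angular": [0,0,0],"claw": 4.7},{"linear": [0,0,0.42],"angular": [0,0,0],"claw": 4.7},{"linear": [0,0,0.5],"angular": [0,0,0],"claw": 4.7},{"linear": [0,0,0.5],"angular": [0,0,0],"claw": 4.7},{"linear": [0,0,0.5],"angular": [0,0,0],"claw": 4.7},{"linear": [0,0,0.5],"angular": [0,0,0],"claw": 4.7}]'

```text
t: 18.65
tool_pos: [0.5582, -0.0095, 0.0213]
orientation: [[0.151, 0.988, 0.0], [0.988, -0.151, 0.0], [0.0, 0.0, -1.0]]
ft_force: [-0.1, 0.6, -0.9]
width: 0.573
```

Card underside is at about 16.5 mm with no contact yet. I'll keep feeling down in small steps.

Emit:
play_rows --steps '[{"linear": [0,0,0.05],"angular": [0,0,0],"claw": 4.7},{"linear": [0,0,0.1],"angular": [0,0,0],"claw": 4.7},{"linear": [0,0,0.15],"angular": [0,0,0],"claw": 4.7},{"linear": [0,0,0.2],"angular": [0,0,0],"claw": 4.7},{"linear": [0,0,0.25],"angular": [0,0,0],"claw": 4.7},{"linear": [0,0,0.28],"angular": [0,0,0],"claw": 4.7},{"linear": [0,0,0.28],"angular": [0,0,0],"claw": 4.7},{"linear": [0,0,0.28],"angular": [0,0,0],"claw": 4.7},{"linear": [0,0,0.28],"angular": [0,0,0],"claw": 4.7},{"linear": [0,0,0.28],"angular": [0,0,0],"claw": 4.7}]'

```text
t: 19.9
tool_pos: [0.5582, -0.0095, 0.0191]
orientation: [[0.151, 0.988, 0.0], [0.988, -0.151, 0.0], [0.0, 0.0, -1.0]]
ft_force: [-4.2, 0.2, 9.5]
width: 0.573
```

Emit:
play_rows --steps '[{"linear": [0,0,-0.12],"angular": [0,0,0],"claw": 4.7},{"linear": [0,0,-0.12],"angular": [0,0,0],"claw": 4.7},{"linear": [0,0,-0.12],"angular": [0,0,0],"claw": 4.7},{"linear": [0,0,-0.12],"angular": [0,0,0],"claw": 4.7},{"linear": [0,0,-0.12],"angular": [0,0,0],"claw": 4.7},{"linear": [0,0,-0.12],"angular": [0,0,0],"claw": 4.7},{"linear": [0,0,-0.12],"angular": [0,0,0],"claw": 4.7},{"linear": [0,0,-0.12],"angular": [0,0,0],"claw": 4.7},{"linear": [0,0,-0.12],"angular": [0,0,0],"claw": 4.7},{"linear": [0,0,-0.12],"angular": [0,0,0],"claw": 4.7}]'

```text
t: 21.15
tool_pos: [0.5582, -0.0095, 0.0198]
orientation: [[0.151, 0.988, 0.0], [0.988, -0.151, 0.0], [0.0, 0.0, -1.0]]
ft_force: [-1.1, 0.2, 4.5]
width: 0.576
```

```bash
python3 - <<'E'
from h import *
s=read_state();f=grab_frame('wrist');np.save('al5.npy',dict(s=s,f=f),allow_pickle=True)
print(s['tool_pos'],s['width']*85.4,s['ft_force'],s['wrist_torque'])
cv2.imwrite('pics/p.png',cv2.resize(f['color'][20:460,80:560,::-1],None,fx=1.6,fy=1.35,interpolation=cv2.INTER_CUBIC))
E
```

```text
[ 0.55820975 -0.00947749  0.01977474] 49.170721993230224 [-1.0753958   0.15418587  4.4609377 ] [-0.00667118  0.13530883  0.00609985]
```

View pics/p.png

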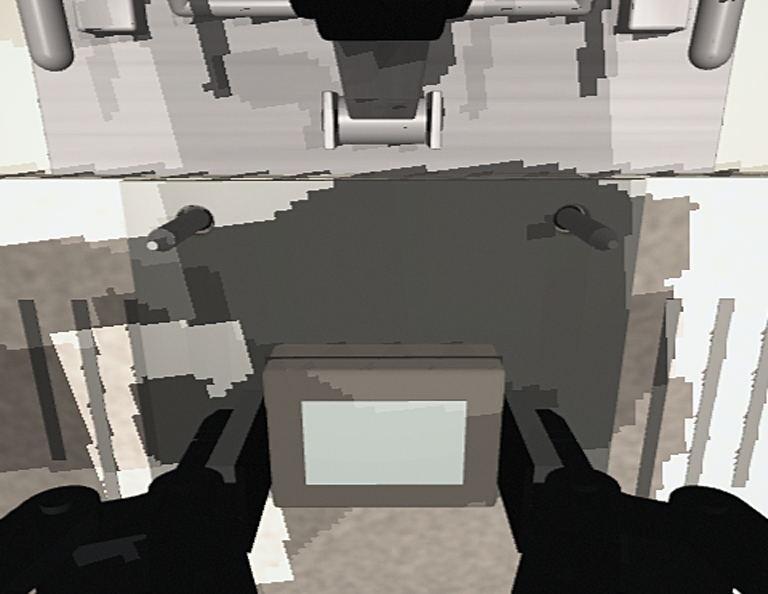

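Emit:
play_rows --steps '[{"linear": [0,0,-0.05],"angular": [0,0,0],"claw": 5.0},{"linear": [0,0,-0.05],"angular": [0,0,0],"claw": 5.3},{"linear": [0,0,-0.05],"angular": [0,0,0],"claw": 5.8},{"linear": [0,0,-0.05],"angular": [0,0,0],"claw": 6.5},{"linear": [0,0,-0.05],"angular": [0,0,0],"claw": 6.5},{"linear": [0,0,-1.0],"angular": [0,0,0],"claw": 6.5},{"linear": [0,0,-3.0],"angular": [0,0,0],"claw": 6.5},{"linear": [0,0,-6.0],"angular": [0,0,0],"claw": 6.5},{"linear": [0,0,-10],"angular": [0,0,0],"claw": 0},{"linear": [0,0,-13],"angular": [0,0,0],"claw": 0}]'

```text
t: 22.45
tool_pos: [0.5584, -0.0095, 0.1533]
orientation: [[0.151, 0.988, 0.003], [0.988, -0.151, -0.0], [0.0, 0.003, -1.0]]
ft_force: [0.1, 0.5, -0.8]
width: 0.343
```

```bash
python3 - <<'E'
from h import *
s=read_state();f=grab_frame('wrist');np.save('rel.npy',dict(s=s,f=f),allow_pickle=True)
print(s['tool_pos'],s['width']*85.4,s['ft_force'])
print([(round(q['conf'],2),np.round(q['extent'],1).tolist()) for q in find_in(f,'lever')[:4]])
cv2.imwrite('pics/q.png',f['color'][:,:,::-1])
E
```

```text
[ 0.5584309  -0.00951297  0.15328015] 29.30125827297014 [ 0.14983806  0.53615683 -0.83647431]
[(0.93, [295.0, 43.3, 44.1, 70.7])]
```

View pics/q.png

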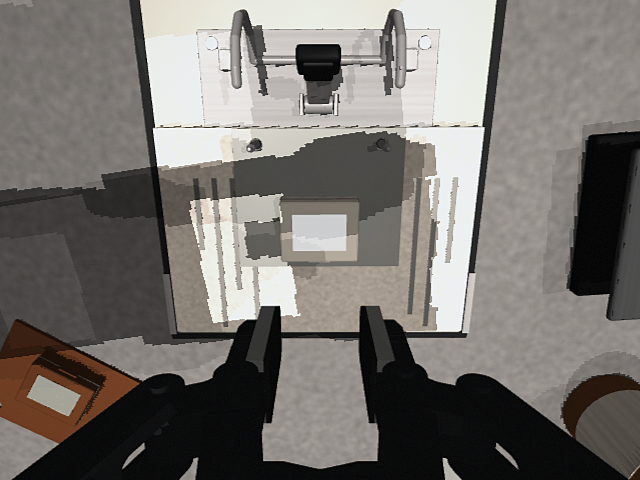

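```bash
python3 - <<'E'
from h import *
O=np.array([.5660,.0440,0]);a=np.radians(-8.5);X=np.array([np.cos(a),np.sin(a),0]);Y=np.array([-np.sin(a),np.cos(a),0])
d=np.load('rel.npy',allow_pickle=True).item();e=np.load('open_view.npy',allow_pickle=True).item()
for x in (d,e):
    for b in (-.12,-.05,.05):
        u=np.array([np.cos(1.3+b),np.sin(1.3+b)]);n=np.array([-u[1],u[0]])
        c=np.array([24,18])+20*np.array([np.cos(1.3),np.sin(1.3)])+50*u
        pts={'c':c,'end_back':c+9.5*u-4*n,'end_top':c+9.5*u+4*n,'end_ridge':c+9.5*u+6.5*n,'root_top':c-9.5*u+4*n}
        print(b,np.round(c,1),{k:np.round(proj(x['f'],O+Y*p[0]/1000+np.array([0,0,p[1]/1000]),x['s']),1).tolist() for k,p in pts.items()})
    print()
cv2.imwrite('pics/q_crop.png',cv2.resize(d['f']['color'][30:130,250:390,::-1],None,fx=5,fy=5,interpolation=cv2.INTER_CUBIC))
E
```

```text
-0.12 [48.4 83.5] {'c': [317.8, 48.8], 'end_back': [317.7, 28.4], 'end_top': [317.8, 46.3], 'end_ridge': [317.8, 52.0], 'root_top': [317.9, 67.3]}
-0.05 [45.1 84.7] {'c': [317.8, 56.4], 'end_back': [317.7, 37.6], 'end_top': [317.8, 56.2], 'end_ridge': [317.8, 62.0], 'root_top': [317.9, 73.5]}
0.05 [40.3 86.1] {'c': [317.9, 67.7], 'end_back': [317.8, 51.3], 'end_top': [317.9, 70.6], 'end_ridge': [317.9, 76.6], 'root_top': [318.0, 82.4]}

-0.12 [48.4 83.5] {'c': [318.9, 78.8], 'end_back': [319.0, 63.8], 'end_top': [318.9, 78.1], 'end_ridge': [318.8, 82.6], 'root_top': [318.8, 92.7]}
-0.05 [45.1 84.7] {'c': [318.9, 84.9], 'end_back': [319.0, 71.1], 'end_top': [318.8, 85.9], 'end_ridge': [318.8, 90.5], 'root_top': [318.8, 97.6]}
0.05 [40.3 86.1] {'c': [318.8, 93.9], 'end_back': [318.9, 82.0], 'end_top': [318.7, 97.2], 'end_ridge': [318.7, 101.9], 'root_top': [318.7, 104.8]}
```

View pics/q_crop.png

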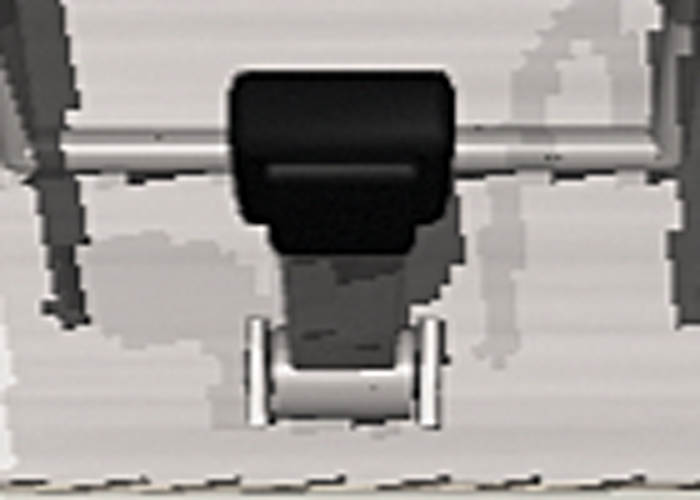

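```bash
cat > lev.py <<'E'
from h import *
O=np.array([.5660,.0440,0]);a=np.radians(-8.5);X=np.array([np.cos(a),np.sin(a),0]);Y=np.array([-np.sin(a),np.cos(a),0])
def face(th,b=-.02,ds=0):
    u1=np.array([np.cos(.15+th),np.sin(.15+th)]);u=np.array([np.cos(.15+b+th),np.sin(.15+b+th)]);n=np.array([-u[1],u[0]])
    return np.array([24,18])+20*u1+(50+ds)*u+6.5*n
def W(y,z,x=0): return O+X*x/1000+Y*y/1000+np.array([0,0,z/1000])
def inf():
    s=read_state();p=s['tool_pos']-O;return np.round([p@X*1000,p@Y*1000,p[2]*1000],2),s
E
python3 - <<'E'
from lev import *
print(inf()[0]); go(W(12,130),81.5);go(W(12,88),81.5)
for th in (1.15,1.,.85,.7,.55,.4,.3,.2,.1,.06,0): print(th,np.round(face(th),1))
E
```

```text
[  1.53 -53.91 155.18]
lin [ 6.59 -0.19  2.52] ang [ 0.0066 -0.0007 -0.0036] t 22.55
lin [ 6.59 -0.22  6.72] ang [ 0.0066 -0.0007 -0.0036] t 22.55
1.15 [37.5 87. ]
1.0 [47.6 84.2]
0.85 [57.3 80. ]
0.7 [66.1 74.3]
0.55 [74.1 67.4]
0.4 [80.9 59.3]
0.3 [84.7 53.5]
0.2 [88.  47.2]
0.1 [90.6 40.7]
0.06 [91.4 38. ]
0 [92.5 33.9]
```

Emit:
play_rows --steps '[{"linear": [3,-0.2,0.5],"angular": [0,0,-0.004],"claw": 0},{"linear": [6.6,-0.2,1],"angular": [0,0,-0.004],"claw": 0},{"linear": [6.6,-0.2,2.5],"angular": [0,0,-0.004],"claw": 0},{"linear": [6.6,-0.2,4],"angular": [0,0,-0.004],"claw": 0},{"linear": [6.6,-0.2,5.5],"angular": [0,0,-0.004],"claw": 0},{"linear": [6.6,-0.2,6.4],"angular": [0,0,-0.004],"claw": 0},{"linear": [6.6,-0.2,6.4],"angular": [0,0,-0.004],"claw": 0},{"linear": [6.6,-0.2,6.4],"angular": [0,0,-0.004],"claw": 0},{"linear": [6.6,-0.2,6.4],"angular": [0,0,-0.004],"claw": 0},{"linear": [6.6,-0.2,6.4],"angular": [0,0,-0.004],"claw": 0}]'

```text
t: 23.8
tool_pos: [0.5663, 0.0561, 0.0861]
orientation: [[0.147, 0.989, 0.001], [0.989, -0.147, 0.0], [0.0, 0.001, -1.0]]
ft_force: [0.1, 0.3, 0.2]
width: 0.002
```

```bash
python3 - <<'E'
from lev import *
p,s=inf();f=grab_frame('wrist');print(p,s['ft_force'],s['width'])
cv2.imwrite('pics/r.png',f['color'][:,:,::-1])
g=grab_frame('side');cv2.imwrite('pics/r_side.png',cv2.resize(g['color'][200:340,200:370,::-1],None,fx=4,fy=4,interpolation=cv2.INTER_CUBIC))
E
```

```text
[-1.51 12.   86.1 ] [0.08475199 0.34306842 0.20151116] 0.0016338282629241646
```

View pics/r.png

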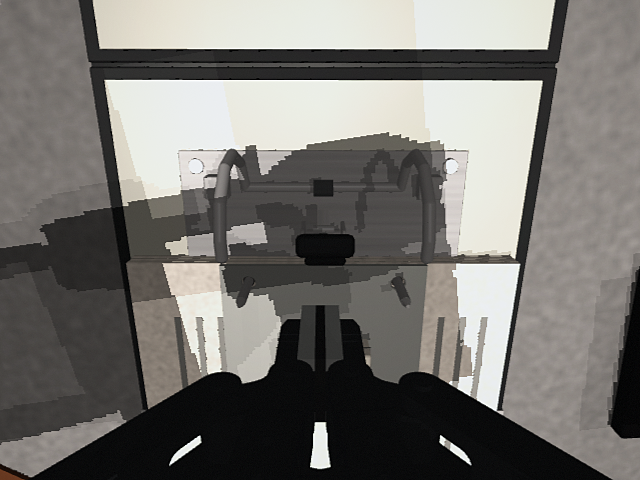

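View pics/r_side.png

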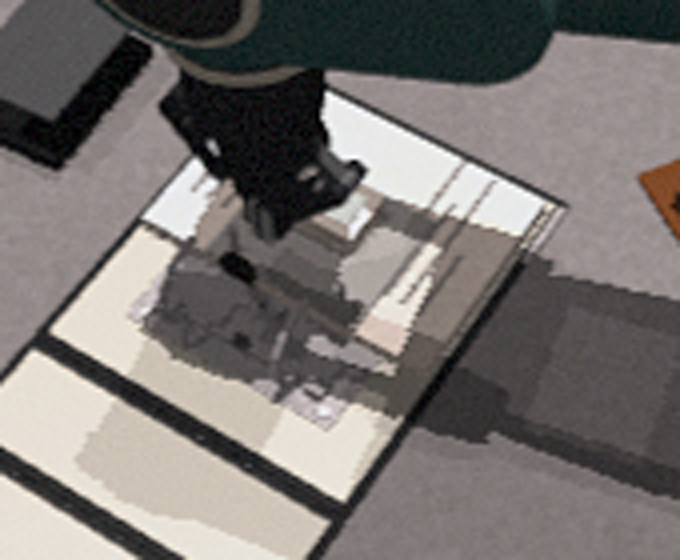

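Emit:
play_rows --steps '[{"linear": [0.6,0.15,-0.1],"angular": [0,0,0],"claw": 0},{"linear": [1.1,0.15,-0.1],"angular": [0,0,0],"claw": 0},{"linear": [1.55,0.15,-0.09],"angular": [0,0,0],"claw": 0},{"linear": [2.06,0.15,0.04],"angular": [0,0,0],"claw": 0},{"linear": [2.56,0.15,0.19],"angular": [0,0,0],"claw": 0},{"linear": [2.81,0.15,0.29],"angular": [0,0,0],"claw": 0},{"linear": [3.05,0.15,0.39],"angular": [0,0,0],"claw": 0},{"linear": [3.3,0.15,0.5],"angular": [0,0,0],"claw": 0},{"linear": [3.53,0.15,0.61],"angular": [0,0,0],"claw": 0},{"linear": [3.53,0.15,0.61],"angular": [0,0,0],"claw": 0}]'

```text
t: 25.15
tool_pos: [0.5729, 0.0908, 0.0796]
orientation: [[0.147, 0.989, 0.0], [0.989, -0.147, 0.0], [0.0, 0.0, -1.0]]
ft_force: [-1.4, -4.4, 3.4]
width: 0.0
```

```bash
python3 - <<'E'
from lev import *
p,s=inf();f=grab_frame('wrist');print(p,s['ft_force'],s['wrist_torque'])
cv2.imwrite('pics/s.png',f['color'][:,:,::-1])
E
```

```text
[-0.14 47.34 79.59] [-1.40450927 -4.37794221  3.35987604] [-0.78476351  0.13488975 -0.01250236]
```

View pics/s.png

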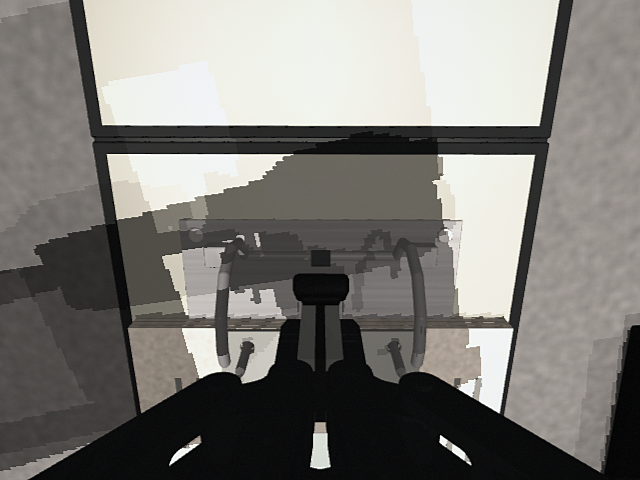

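Emit:
play_rows --steps '[{"linear": [0.22,0,0.13],"angular": [0,0,0],"claw": 0},{"linear": [0.45,0,0.27],"angular": [0,0,0],"claw": 0},{"linear": [0.66,0,0.42],"angular": [0,0,0],"claw": 0},{"linear": [0.88,0,0.57],"angular": [0,0,0],"claw": 0},{"linear": [1.08,0,0.74],"angular": [0,0,0],"claw": 0},{"linear": [1.28,0,0.91],"angular": [0,0,0],"claw": 0},{"linear": [1.48,0,1.08],"angular": [0,0,0],"claw": 0},{"linear": [1.68,0,1.25],"angular": [0,0,0],"claw": 0},{"linear": [1.86,0,1.45],"angular": [0,0,0],"claw": 0},{"linear": [2.03,0,1.65],"angular": [0,0,0],"claw": 0}]'

```text
t: 26.45
tool_pos: [0.576, 0.1109, 0.0636]
orientation: [[0.148, 0.989, 0.001], [0.989, -0.148, 0.0], [0.0, 0.001, -1.0]]
ft_force: [-1.7, -5.0, 8.5]
width: -0.002
```

```bash
python3 - <<'E'
from lev import *
p,s=inf();f=grab_frame('wrist');print(p,s['ft_force'],s['wrist_torque'])
cv2.imwrite('pics/t.png',f['color'][:,:,::-1])
E
```

```text
[5.000e-02 6.762e+01 6.360e+01] [-1.70308672 -5.04649025  8.53267502] [-0.66760026  0.35280085  0.05160992]
```

View pics/t.png

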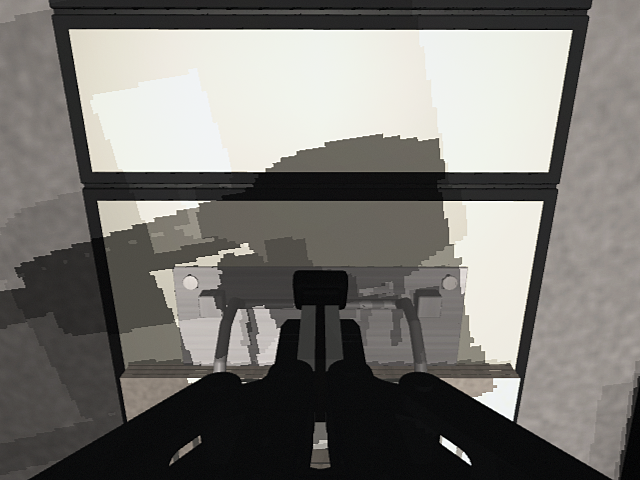

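Emit:
play_rows --steps '[{"linear": [0.18,0,0.2],"angular": [0,0,0],"claw": 0},{"linear": [0.35,0,0.43],"angular": [0,0,0],"claw": 0},{"linear": [0.47,0,0.58],"angular": [0,0,0],"claw": 0},{"linear": [0.59,0,0.72],"angular": [0,0,0],"claw": 0},{"linear": [0.7,0,0.87],"angular": [0,0,0],"claw": 0},{"linear": [0.82,0,1.01],"angular": [0,0,0],"claw": 0},{"linear": [0.93,0,1.17],"angular": [0,0,0],"claw": 0},{"linear": [1.03,0,1.32],"angular": [0,0,0],"claw": 0},{"linear": [1.13,0,1.48],"angular": [0,0,0],"claw": 0},{"linear": [1.23,0,1.64],"angular": [0,0,0],"claw": 0}]'

```text
t: 27.75
tool_pos: [0.5776, 0.1229, 0.0466]
orientation: [[0.148, 0.989, -0.0], [0.989, -0.148, 0.0], [0.0, -0.0, -1.0]]
ft_force: [-0.8, -4.3, 2.6]
width: 0.002
```

```bash
python3 - <<'E'
from lev import *
p,s=inf();print(p,s['ft_force'],s['wrist_torque'])
E
```

```text
[-0.19 79.75 46.6 ] [-0.75887715 -4.3168351   2.6432467 ] [-0.69981936  0.05902208  0.07662793]
```

Emit:
play_rows --steps '[{"linear": [0.05,0,0.15],"angular": [0,0,0],"claw": 0},{"linear": [0.1,0,0.3],"angular": [0,0,0],"claw": 0},{"linear": [0.15,0,0.43],"angular": [0,0,0],"claw": 0},{"linear": [0.18,0,0.55],"angular": [0,0,0],"claw": 0},{"linear": [0.2,0,0.65],"angular": [0,0,0],"claw": 0},{"linear": [0.22,0,0.75],"angular": [0,0,0],"claw": 0},{"linear": [0.23,0,0.82],"angular": [0,0,0],"claw": 0},{"linear": [0.24,0,0.88],"angular": [0,0,0],"claw": 0},{"linear": [0.24,0,0.88],"angular": [0,0,0],"claw": 0},{"linear": [0.24,0,0.88],"angular": [0,0,0],"claw": 0}]'

```text
t: 29.0
tool_pos: [0.5779, 0.1253, 0.0379]
orientation: [[0.147, 0.989, -0.0], [0.989, -0.147, 0.0], [0.0, -0.0, -1.0]]
ft_force: [0.1, -0.3, 0.5]
width: -0.001
```

```bash
python3 - <<'E'
from lev import *
p,s=inf();print(p,s['ft_force'],s['wrist_torque']);f=grab_frame('wrist')
cv2.imwrite('pics/u.png',f['color'][:,:,::-1])
E
```

```text
[-0.22 82.21 37.85] [ 0.06947383 -0.28591271  0.45380327] [-0.00642716  0.05887062 -0.04767386]
```

View pics/u.png

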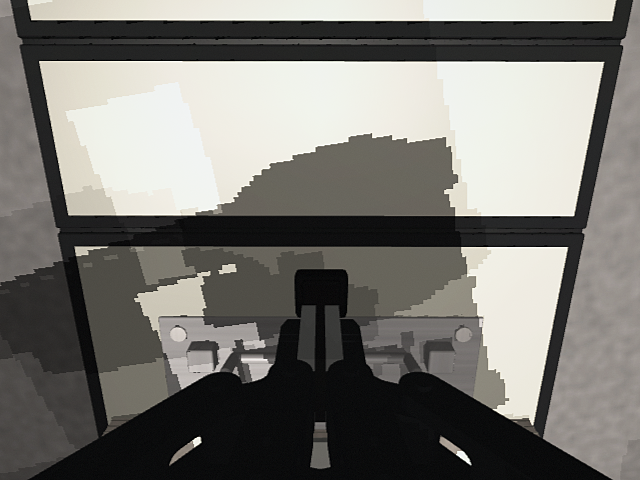

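Emit:
play_rows --steps '[{"linear": [0,0,-0.3],"angular": [0,0,0],"claw": 0},{"linear": [0.5,0,-0.3],"angular": [0,0,0],"claw": 0},{"linear": [0.9,0,-0.3],"angular": [0,0,0],"claw": 0},{"linear": [0.9,0,0],"angular": [0,0,0],"claw": 0},{"linear": [0.9,0,0.1],"angular": [0,0,0],"claw": 0},{"linear": [0.9,0,0.2],"angular": [0,0,0],"claw": 0},{"linear": [0.9,0,0.25],"angular": [0,0,0],"claw": 0},{"linear": [0.9,0,0.3],"angular": [0,0,0],"claw": 0},{"linear": [0.9,0,0.3],"angular": [0,0,0],"claw": 0},{"linear": [0.9,0,0.3],"angular": [0,0,0],"claw": 0}]'

```text
t: 30.3
tool_pos: [0.5793, 0.1343, 0.0349]
orientation: [[0.147, 0.989, 0.0], [0.989, -0.147, 0.0], [0.0, 0.0, -1.0]]
ft_force: [0.4, -0.1, 1.6]
width: -0.002
```

Emit:
play_rows --steps '[{"linear": [0,0,0.02],"angular": [0,0,0],"claw": 0},{"linear": [0,0,0.04],"angular": [0,0,0],"claw": 0},{"linear": [0,0,0.05],"angular": [0,0,0],"claw": 0},{"linear": [0,0,0.05],"angular": [0,0,0],"claw": 0},{"linear": [0,0,0.05],"angular": [0,0,0],"claw": 0},{"linear": [0,0,0.05],"angular": [0,0,0],"claw": 0},{"linear": [0,0,0.05],"angular": [0,0,0],"claw": 0},{"linear": [0,0,0.05],"angular": [0,0,0],"claw": 0},{"linear": [0,0,0.05],"angular": [0,0,0],"claw": 0},{"linear": [0,0,0.05],"angular": [0,0,0],"claw": 0}]'

```text
t: 31.55
tool_pos: [0.5793, 0.1343, 0.0344]
orientation: [[0.147, 0.989, 0.0], [0.989, -0.147, 0.0], [0.0, 0.0, -1.0]]
ft_force: [0.4, -0.3, -0.2]
width: 0.003
```

Nothing touched yet, so another 1 mm.

Emit:
play_rows --steps '[{"linear": [0,0,0.02],"angular": [0,0,0],"claw": 0},{"linear": [0,0,0.04],"angular": [0,0,0],"claw": 0},{"linear": [0,0,0.06],"angular": [0,0,0],"claw": 0},{"linear": [0,0,0.08],"angular": [0,0,0],"claw": 0},{"linear": [0,0,0.08],"angular": [0,0,0],"claw": 0},{"linear": [0,0,0.08],"angular": [0,0,0],"claw": 0},{"linear": [0,0,0.08],"angular": [0,0,0],"claw": 0},{"linear": [0,0,0.08],"angular": [0,0,0],"claw": 0},{"linear": [0,0,0.08],"angular": [0,0,0],"claw": 0},{"linear": [0,0,0.08],"angular": [0,0,0],"claw": 0}]'

```text
t: 32.8
tool_pos: [0.5793, 0.1343, 0.0337]
orientation: [[0.148, 0.989, 0.0], [0.989, -0.148, 0.0], [0.0, 0.0, -1.0]]
ft_force: [0.3, 1.4, 4.2]
width: -0.003
```

Emit:
play_rows --steps '[{"linear": [0,0,0.02],"angular": [0,0,0],"claw": 0},{"linear": [0,0,0.03],"angular": [0,0,0],"claw": 0},{"linear": [0,0,0.03],"angular": [0,0,0],"claw": 0},{"linear": [0,0,0.03],"angular": [0,0,0],"claw": 0},{"linear": [0,0,0.03],"angular": [0,0,0],"claw": 0},{"linear": [0,0,0.03],"angular": [0,0,0],"claw": 0},{"linear": [0,0,0.03],"angular": [0,0,0],"claw": 0},{"linear": [0,0,0.03],"angular": [0,0,0],"claw": 0},{"linear": [0,0,0.03],"angular": [0,0,0],"claw": 0},{"linear": [0,0,0.03],"angular": [0,0,0],"claw": 0}]'

```text
t: 34.05
tool_pos: [0.5794, 0.1343, 0.0335]
orientation: [[0.147, 0.989, 0.0], [0.989, -0.147, 0.0], [0.0, 0.0, -1.0]]
ft_force: [0.2, 2.2, 5.3]
width: 0.003
```

Firm contact at the stop with about 6 N. I'll retreat straight up and look.

Emit:
play_rows --steps '[{"linear": [0,0,-1],"angular": [0,0,0],"claw": 0},{"linear": [0,0,-4],"angular": [0,0,0],"claw": 0},{"linear": [0,0,-9],"angular": [0,0,0],"claw": 0},{"linear": [-4,0,-14],"angular": [0,0,0],"claw": 0},{"linear": [-9,0,-17],"angular": [0,0,0],"claw": 0},{"linear": [-13,0,-17],"angular": [0,0,0],"claw": 0},{"linear": [-13,0,-17],"angular": [0,0,0],"claw": 0},{"linear": [-13,0,-17],"angular": [0,0,0],"claw": 0},{"linear": [-13,0,-17],"angular": [0,0,0],"claw": 0},{"linear": [-13,0,-17],"angular": [0,0,0],"claw": 0}]'

```text
t: 35.3
tool_pos: [0.5601, 0.0064, 0.2031]
orientation: [[0.146, 0.989, -0.0], [0.989, -0.146, 0.0], [0.0, -0.0, -1.0]]
ft_force: [-0.0, -0.1, -0.2]
width: 0.001
```

```bash
python3 - <<'E'
from lev import *
p,s=inf();print(p,s['ft_force']);f=grab_frame('wrist')
cv2.imwrite('pics/v.png',f['color'][:,:,::-1])
cv2.imwrite('pics/v_crop.png',cv2.resize(f['color'][30:270,220:430,::-1],None,fx=3.2,fy=2.5,interpolation=cv2.INTER_CUBIC))
print(proj(f,W(93.4,34,0),s))
e=np.load('file_view.npy',allow_pickle=True).item()
E
```

```text
[ -0.23 -38.06 203.08] [-0.03288064 -0.11282546 -0.18506336]
[320.67418128  17.06485861]
```

View pics/v.png

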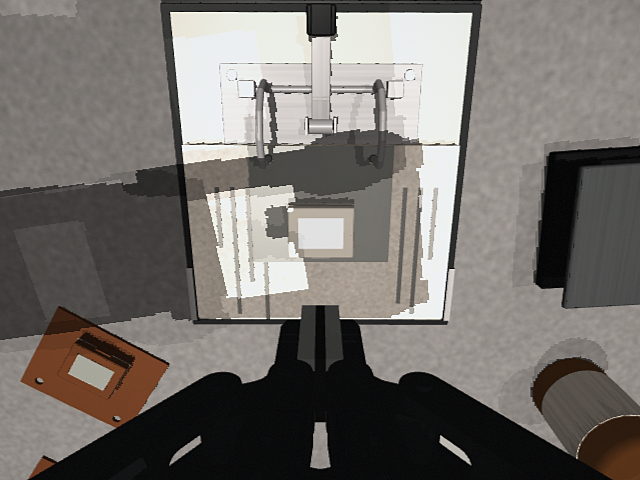

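View pics/v_crop.png

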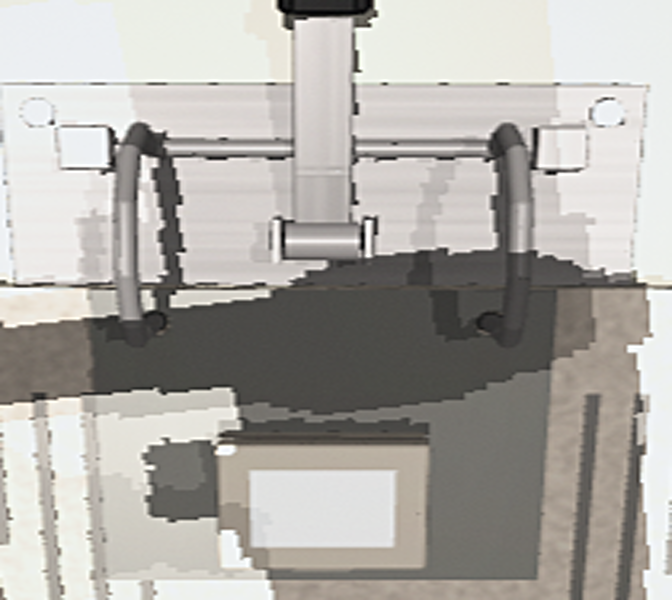

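The picture shows the lever fully down, with the tab at (321,19). Both ring ends sit on the posts at about (264,160) and (378,160). The card is square on the sheets, with its case at (321,232). The arm is clear, so I'm handing in.

```bash
python3 -c "
from plant import *
print(hand_in())"
```

```text
the job is handed in; nothing more can be done
None
```

The square-case card is filed and I handed the job in at about 35 s.

**What I did**
- I pinched the lever tab and lifted it until the rings sprang open.
- I gripped the square-case card and lined up its holes with the post tips in the wrist camera, to about 0.3 mm.
- I threaded it down without touching the posts and laid it on the pile, which I met at about 16 mm.
- I pushed the lever down with the closed fingers until it snapped home, then confirmed the stop at about 5 N.

**Last checks**
- The final wrist picture shows both ring ends on the posts, the lever down, and the card square and flat on the sheets. The robot was touching nothing.
- The other things were not touched. I did not take a separate top picture at the end to check them.

**Forces**
- **On the pile:** laying the card down read about 11 N at its highest, close to the 12 N limit. I backed off to about 6 N before letting go.
- **On the lever:** the highest reading while pressing was about 10 N.
- **Limit of these figures:** I read the force only at the end of each move, so brief peaks in between were not seen.

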